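# Pack a slide carrier, lid the box, clamp the bail

## Robot

A 7-joint arm with a two-finger parallel gripper is mounted at the origin on the work surface. World frame = base frame: x ahead of the robot, y to its left, z up, the work surface at z = 0. Lengths are in m, angles in rad, forces in N, time in s.
With the tool pointing down it reaches from about 0.4 to 0.85 m from the base axis. Payload 4.5 kg.
Tool frame: the origin (TCP) lies where the fingers leave the gripper's body, on its centre line; the fingertips stand 64 mm ahead of it and the grasp point (between the pads) lies 45 mm ahead of it; z points along the fingers, y is the direction in which the jaws open and shut (so a half turn about z gives the same grasp; the last joint's range is limited). The gripper opens to 88 mm and grips with 3 to 60 N. Pads are 18 mm wide; open, the fingers measure 123 mm over their backs; the gripper's body (75 mm by 187 mm) begins 45 mm behind the grasp point.
Start: joints at [1.251, 0.689, -0.195, 1.565, 0.157, 0.902, -0.215], TCP at [0.217, -0.586, 0.303] pointing down, gripper open.
Joint ranges: [-3.01, 3.01], [-0.46, 2.08], [-1.47, 1.51], [0.13, 2.56], [-1, 4.14], [0.04, 2.09], [-2.66, 2.66]. Speed limits (rad/s): [2.57, 2.57, 3.14, 3.14, 3.14, 3.14, 3.14].

## Interface

Orientations are given as a unit quaternion [x, y, z, w].
In Python, from plant import monitor, snapshot, workorder, finder gives the robot as it stands.
- The arm moves only by the tool carry_out, never from a script. Its argument "motion" is one flat list of numbers, 6 for each row, row after row: the shift along the tool's x, y, z in cm, then the turn, a rotation vector about the tool's x, y, z in rad. In form: [x, y, z, rx, ry, rz, x, y, z, rx, ry, rz, ...]. A call has 1 to 8 rows; each row shifts and turns the commanded pose from where the row before left it, along the tool's axes as they then stand; what a row does not reach is not made up. A row lasts 1/8 s, in which the tool goes at most 62.5 mm and 10.7 degrees, less where a joint would pass 70% of its speed; a pose out of reach is approached as far as the arm can. A call with a gripper value outside its range is refused whole. "hand" is the finger opening in cm, from 0 to 8.81, set as the call begins (left out, the last holds). The fingers move at their own pace and stop on an object; "grip_force" is the grip in N (left out, the last holds). Time passes only in rows, so rows that do not move let the fingers close. It gives the time, the measured TCP pose, the force and the opening at its end, in the units of the state.
- monitor.get_state(): the state, without advancing time (a new reading comes with each control period).
- snapshot(name): name is "scene" or "top" or "wrist"; returns a dict with "frame" (384x512x3 uint8, red, green, blue), "range_z" (384x512 float32, m along the optical axis (not along the pixel's ray), 0 where there is no reading), "fx", "fy", "cx", "cy" (pixels), "rvec" (rotation vector, rad) and "tvec" (3), from world to camera coordinates, as OpenCV has them; the wrist camera has in their place "hand_eye" (4x4, takes a point from camera to tool coordinates, whose origin is the TCP and whose axes are the flange's). Camera axes: x right, y down, z forward; pixel columns grow to the right and rows downward; lengths in m; the calibration is good to about 2 mm. A picture is of the moment at which its call begins: read the wrist's pose just before it.
- workorder.finish_job(): hands the job in, once; it reports no verdict.
Trained networks look in a picture, given as the dict that the camera call returned (one of the last four; its "shot" number tells which), for a name from the list of things; names that differ only in an ending like _2 or _b are one class to them, and where a whole thing is asked for, a point or a joint stands for the part that bears it (a point fixed in the world has none). Each returns a list of dicts, best first, with "p" (0 to 1); they miss things now and then, are a little off and sometimes report something else, mostly with a low value. They report only what shows in the picture. A call takes as long as a camera call.
- finder.masks_of(picture, thing): "pixels" (384x512 bool, what is visible of it) and "extent" ([left, top, right, bottom] in pixels, round what is visible of it).
The state is a dict: "clock": time; "q": joint angles; "qd": joint speeds; "joint_torque": joint torques, N m; "tool_pos": TCP position; "eef_rot": TCP orientation; "contact_force": force on the tool from outside, world axes, zero at the start; "moment": the same for the moment, N m; "opening": opening from 0.0 (shut) to 1.0 (fully open).
Only numpy, scipy, OpenCV 4.12 (cv2) and the standard library are available. Lean on these libraries where they do the work, as an engineer would, in place of code of your own. Each camera call takes 0.05 s, during which the arm holds its last target. There are 200 camera calls.

## Task

Take the green slide carrier off the sloping drying rack and lay it flat on the floor of the empty large compartment of the blue slide box. Then put the white lid on the box, pushed fully home all round, and swing the steel bail by its red grip over and down until its black feet rest firmly on the lid. Do not force anything, and leave everything else on the bench and in the box where it is.

Things in the scene. Friction and masses are not known exactly. Their poses are not given: they have to be found in the camera images.
- carrier: Green plate 84 (own x) by 130 (y) by 10 mm with four glass slides on it, and an upright orange grip fin in its middle: 36 mm along x, 12 mm thick along y, 10 to 40 mm above the underside. Origin: centre of the underside; z: the plate's normal on the fin side. Lies loose on the rack, sloped 35 degrees. Same either way round. About 160 g.
- rack: Fixed steel drying rack on the bench, 160 mm wide (own y), 115 mm deep, 95 mm high at the back. Its face slopes 35 degrees, rising along its own +x, with an 8 mm high lip along the low edge (-x) on which the carrier rests. Origin: on the bench under the middle of the face.
- box: Blue open box fixed to the bench, 146 (own x) by 176 (y) by 56 mm high; walls and floor 6 mm. Origin: centre of its underside; z up. White dividers up to 30 mm above the bench leave a large compartment (pocket), a narrow one at +x with a brush and a small one at +y with packets. Bail pivot bosses reach 107 mm to either y side, 40 mm high.
- pocket (a point): Centre of the floor of the large empty compartment, 6 mm above the bench; axes as the box. The compartment is 94 mm (x) by 140 mm (y).
- lid: White lid lying skirt down, 157 (own x) by 187 (y) mm; skirt 14 mm deep, 4 mm thick; plate 14 to 19 mm and black middle handle (14 mm thick along x, 60 mm along y) 19 to 49 mm above the origin. Origin: centre of the skirt's lower edge; z up. Skirt goes outside the rim, 1.5 mm play a side, either way round; home, the origin is 42 mm above the box's. About 260 g.
- bail_grip (a point): Middle of the bail's red grip, a roller 14 mm thick, 60 mm long, parallel to the box's y, on the crossbar of a U of 8 mm steel rod whose arms run 104 mm to either side of the box's middle. Pivot axis: parallel to the box's y, 62 mm to +x of the box's centre, 34 mm above its underside; the grip's centre moves on a circle of radius 126.7 mm about it.
- bail: Whole bail; origin on the pivot axis midway between the arms. Its axes equal the box's when the grip's centre is 60 mm to -x of the box's centre and 68.3 mm above its underside; at the start it is swung up and back about y by 1.8 to 2.2 rad. Stays where left (2 N moves it). Beside the grip two black feet stand out 2 to 16 mm past the grip: it meets the lid at 0.02 to 0.14 rad.
- brush: Brush about 140 mm long lying in the narrow compartment of the box; to be left alone.
- stain_bottle: Amber glass bottle, 56 mm wide, 120 mm high, origin under its centre; to be left alone.
- beaker: Glass beaker, 70 mm wide, 85 mm high, origin under its centre; to be left alone.
- oil_bottle: Small white bottle with red cap, 36 mm wide, 70 mm high, origin under its centre; to be left alone.
- stain_jar: Glass jar with blue cap, 60 mm wide, 75 mm high, origin under its centre; to be left alone.
- glasses: Red-framed spectacles on the bench, about 130 by 140 mm, 45 mm high, origin under the bridge; to be left alone.
- petri: Stack of clear petri dishes, 90 mm wide, 45 mm high, origin under its centre; to be left alone.

How it is judged:
By the outcome, as a careful person would: the job done as asked, in the order asked, and still so for the second after the job is handed in, with the robot touching nothing.
It also fails if it takes over 72 s, if anything falls off the work surface, if the arm or the gripper's body presses on something with over 40 N, if the wrist force passes 120 N, or if a joint passes its speed limit or range.

## Working session

There is one attempt and no reset: what is moved stays moved. The work goes in short steps, Python scripts to look and compute and a tool call to move; the robot and the scene stay as the last step left them, time stands still between calls to the robot, and variables do not carry over. Pictures are saved under pics/ and viewed, about 8 in all and at most 12, crops included, and the job is handed in when it is done.

Besides the shell and the picture viewer there is one more tool, called by a JSON object that holds its "op" and its "data", one argument or row to a line. carry_out: Moves the arm, as the interface text tells. Its arguments: {"type":"object","properties":{"motion":{"type":"array"},"hand":{"type":"number"},"grip_force":{"type":"number"}},"required":["motion"]}

```bash
ls; mkdir -p pics
cat > h.py <<'E'
import numpy as np, cv2
from scipy.spatial.transform import Rotation as R
from plant import monitor, snapshot, workorder, finder
def save(p,name): cv2.imwrite('pics/'+name,p['frame'][:,:,::-1])
def cloud(p,st=None):
    z=p['range_z'];v,u=np.mgrid[:384,:512]
    c=np.stack([(u-p['cx'])/p['fx']*z,(v-p['cy'])/p['fy']*z,z],-1)
    if 'hand_eye' in p:
        H=np.array(p['hand_eye']);c=c@H[:3,:3].T+H[:3,3]
        return R.from_quat(st['eef_rot']).apply(c.reshape(-1,3)).reshape(c.shape)+np.array(st['tool_pos'])
    M=R.from_rotvec(np.ravel(p['rvec'])).as_matrix()
    return (c-np.ravel(p['tvec']))@M
def pts(p,m,st=None):
    return cloud(p,st)[m&(p['range_z']>0)]
E
python3 - <<'E'
from h import *
s=monitor.get_state();print({k:np.round(v,3).tolist() for k,v in s.items()})
a=snapshot('scene');b=snapshot('top')
save(a,'scene0.png');save(b,'top0.png')
for n,p in(('scene',a),('top',b)):
  print(n,p['fx'],np.round(p['tvec'],3).ravel())
  for t in['carrier','rack','box','lid','bail_grip','bail','stain_bottle','beaker','oil_bottle','stain_jar','glasses','petri']:
    r=finder.masks_of(p,t)
    if r:
      q=pts(p,r[0]['pixels']);print(t,round(r[0]['p'],2),r[0]['extent'],len(q),np.round(np.median(q,0),3) if len(q) else '',np.round(np.percentile(q,[2,98],axis=0),3).tolist() if len(q) else '')
E
```

```text
pics
{'clock': 0.0, 'q': [1.251, 0.69, -0.195, 1.566, 0.157, 0.902, -0.215], 'qd': [-0.0, -0.001, 0.0, 0.0, 0.0, 0.001, 0.001], 'joint_torque': [-0.0, -52.756, -1.267, -15.343, -0.052, 0.007, 0.0], 'tool_pos': [0.216, -0.586, 0.302], 'eef_rot': [0.984, 0.176, -0.0, -0.001], 'contact_force': [0.194, -0.09, -0.12], 'moment': [0.011, -0.041, 0.016], 'opening': 1.004}
scene 382.90390518121364 [ 0.141 -0.257  1.557]
carrier 0.57 [383.2, 167.4, 436.7, 184.2] 234 [0.457 0.381 0.08 ] [[0.378, 0.324, 0.033], [0.471, 0.436, 0.089]]
rack 0.89 [374.3, 183.9, 445.7, 212.9] 752 [0.471 0.403 0.031] [[0.36, 0.308, -0.001], [0.498, 0.477, 0.092]]
box 0.85 [235.5, 162.7, 324.5, 220.9] 3158 [0.525 0.032 0.03 ] [[0.383, -0.077, 0.0], [0.61, 0.128, 0.143]]
lid 0.74 [128.2, 166.4, 206.3, 204.4] 1941 [ 0.512 -0.33   0.019] [[0.418, -0.434, 0.003], [0.586, -0.243, 0.048]]
bail_grip 0.78 [232.1, 165.2, 314.6, 202.1] 557 [0.593 0.001 0.137] [[0.383, -0.131, -0.0], [0.616, 0.122, 0.15]]
bail 0.79 [235.1, 167.1, 317.6, 200.4] 525 [0.595 0.023 0.137] [[0.385, -0.089, 0.002], [0.617, 0.121, 0.149]]
stain_bottle 0
[... 1274 characters left out ...]
2, 0.15]]
bail 0.86 [216.5, 165.1, 291.8, 207.3] 576 [0.59  0.006 0.137] [[0.514, -0.094, -0.003], [0.636, 0.122, 0.15]]
stain_bottle 0.76 [152.9, 131.3, 172.3, 152.0] 359 [0.707 0.291 0.081] [[0.69, 0.273, 0.021], [0.737, 0.322, 0.121]]
beaker 0.61 [336.9, 121.9, 360.7, 146.2] 478 [ 0.734 -0.296  0.046] [[0.695, -0.319, 0.001], [0.758, -0.256, 0.085]]
stain_jar 0.66 [149.1, 132.6, 173.0, 151.7] 377 [0.707 0.291 0.08 ] [[0.69, 0.273, 0.008], [0.737, 0.322, 0.121]]
glasses 0.64 [368.3, 116.7, 405.2, 160.1] 61 [ 0.694 -0.39   0.024] [[0.643, -0.472, -0.003], [0.789, -0.355, 0.04]]
petri 0.71 [299.8, 246.3, 331.7, 277.6] 757 [ 0.329 -0.167  0.044] [[0.287, -0.209, 0.005], [0.37, -0.126, 0.049]]
```

Run:
```python
import cv2,numpy as np
a=cv2.imread('pics/scene0.png')[130:300,40:480];b=cv2.imread('pics/top0.png')[100:300,80:430]
a=cv2.resize(a,(780,301),interpolation=cv2.INTER_CUBIC);b=cv2.resize(b,None,fx=1.45,fy=1.45,interpolation=cv2.INTER_CUBIC)
c=np.zeros((600,780,3),np.uint8);c[:301]=a;c[301:301+b.shape[0],:b.shape[1]]=b
cv2.imwrite('pics/both0.png',c)
```

```text
(no output)
```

View pics/both0.png

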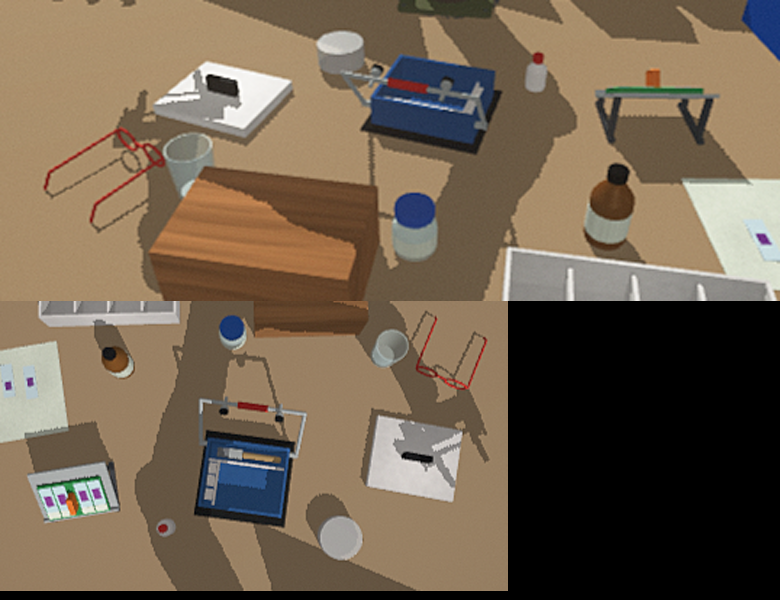

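The overview shows the carrier lying on the rack at the left, fin up. The box is in the middle with the bail swung away to the far side, and the lid is at the right with its handle roughly along y. An unlisted wooden block stands in front of the scene camera. Next I fit the poses.

```bash
cat >> h.py <<'E'
def rect(q):
    (c,s,a)=cv2.minAreaRect((np.asarray(q)[:,:2]*1000).astype(np.float32)); 
    return np.round(c,1),np.round(s,1),round(a,1)
def quat(zdir,ydir):
    z=np.array(zdir,float);z/=np.linalg.norm(z);y=np.array(ydir,float);y-=z*(y@z);y/=np.linalg.norm(y)
    return R.from_matrix(np.stack([np.cross(y,z),y,z],1))
def plan(way,st=None,vmax=.05,wmax=.17):
    """way: list of (pos,Rotation). prints rows"""
    st=st or monitor.get_state();p=np.array(st['tool_pos']);r=R.from_quat(st['eef_rot']);n=0
    for P,Q in way:
        P=np.array(P)
        k=int(max(np.ceil(np.linalg.norm(P-p)/vmax-1e-6),np.ceil((r.inv()*Q).magnitude()/wmax-1e-6),1))
        p0,r0=p.copy(),r
        for i in range(1,k+1):
            t=p0+(P-p0)*i/k;tr=r0*R.from_rotvec((r0.inv()*Q).as_rotvec()*i/k)
            d=np.round(r.inv().apply(t-p)*100,2);w=np.round((r.inv()*tr).as_rotvec(),3)+0
            p=p+r.apply(d/100);r=r*R.from_rotvec(w);n+=1
            print(n,', '.join(f'{x:g}' for x in list(d)+list(w))+',')
        print('  ->',np.round(p,4))
E
python3 - <<'E'
from h import *
for n in('top','scene'):
  p=snapshot(n);C=cloud(p);f=p['frame'].astype(int);ok=p['range_z']>0
  X,Y,Z=C[...,0],C[...,1],C[...,2];r,g,b=f[...,0],f[...,1],f[...,2]
  m=ok&(X>.4)&(X<.61)&(Y>-.46)&(Y<-.21)&(Z>.008)&(Z<.024);print(n,'lid',rect(C[m]),np.median(Z[m]))
  m=m&(Z>.0); h=ok&(X>.4)&(X<.6)&(Y>-.45)&(Y<-.22)&(Z>.035)&(Z<.06);print('handle',h.sum(),rect(C[h]),np.max(Z[h]))
  m=ok&(X>.35)&(X<.56)&(Y>-.1)&(Y<.13)&(Z>.046)&(Z<.064);print('rim',m.sum(),rect(C[m]),np.median(Z[m]))
  m=ok&(r>110)&(g<.45*r)&(b<.45*r)&(Z>.09)&(abs(Y)<.1)&(X>.4)&(X<.7);print('grip',m.sum(),np.median(C[m],0).round(3),rect(C[m]))
  m=ok&(Z>.125)&(Z<.16)&(abs(Y)<.15)&(X>.45)&(X<.7);print('bar',rect(C[m]))
  K=(X>.33)&(X<.55)&(Y>.28)&(Y<.5)&ok
  fin=K&(r>150)&(b<.5*r)&(g<.75*r);print('fin',fin.sum(),np.median(C[fin],0).round(3),np.percentile(C[fin],[3,97],axis=0).round(3).tolist())
  gr=K&(g>1.3*r)&(g>1.2*b)&(Z>.02);q=C[gr]
  car=finder.masks_of(p,'carrier')[0]['pixels']&K&~fin&(Z>.02);q=C[car]
  c=np.median(q,0);q=q[np.linalg.norm(q-c,axis=1)<.1]
  u,s,vt=np.linalg.svd(q-q.mean(0),full_matrices=0);nn=vt[2]*np.sign(vt[2][2]);
  print('carrier plane n',nn.round(3),'ang',np.degrees(np.arccos(nn[2])).round(1),'azim',np.degrees(np.arctan2(nn[1],nn[0])).round(1),'cent',q.mean(0).round(4),len(q),(s/len(q)**.5).round(4))
E
```

```text
top lid (array([ 492.3, -341.9]), array([188.2, 157.5]), 77.9) 0.018033080695481228
handle 101 (array([ 492.3, -341.3]), array([60.2, 14.1]), 78.4) 0.05263539391778097
rim 468 (array([462.4,  29.8]), array([214.9, 152.2]), 80.8) 0.055395357595825756
grip 59 [0.596 0.011 0.142] (array([595.1,   9. ]), array([57.5, 12.2]), 80.4)
bar (array([589.8,   9.2]), array([214.9,  37.4]), 80.9)
fin 42 [0.408 0.384 0.087] [[0.393, 0.379, 0.074], [0.422, 0.389, 0.096]]
carrier plane n [-0.547 -0.09   0.832] ang 33.7 azim -170.7 cent [0.4257 0.3829 0.0641] 1042 [0.0383 0.0249 0.0046]
scene lid (array([ 495.3, -341.6]), array([191.1, 162.4]), 77.9) 0.01878735961236071
handle 107 (array([ 495.9, -340. ]), array([60.6, 18.4]), 79.5) 0.05202629375805811
rim 591 (array([464.3,  31. ]), array([212.7, 160.8]), 81.8) 0.05374142849842243
grip 90 [0.601 0.007 0.141] (array([599.7,   6.5]), array([57.5, 11.4]), 78.0)
bar (array([594.1,  10.9]), array([213.4,  34.8]), 81.9)
fin 53 [0.426 0.382 0.078] [[0.405, 0.379, 0.063], [0.438, 0.391, 0.089]]
carrier plane n [-0.35  -0.107  0.931] ang 21.5 azim -163.0 cent [0.4558 0.3763 0.0786] 221 [0.0394 0.0177 0.0067]
```

```bash
cat > poses.py <<'E'
from h import *
d=np.radians
n=np.array([-np.sin(d(35))*np.cos(d(9.3)),-np.sin(d(35))*np.sin(d(9.3)),np.cos(d(35))])
cy=np.array([-np.sin(d(9.3)),np.cos(d(9.3)),0])
Qc=quat(-n,-cy)                     # carrier grasp on slope
C0=np.array([.431,.384,.055])       # carrier underside
by=np.array([np.cos(d(80.9)),np.sin(d(80.9)),0]); bx=np.array([by[1],-by[0],0])
Qb=quat([0,0,-1],-by)               # jaws along box y
ly=np.array([np.cos(d(78)),np.sin(d(78)),0])
Ql=quat([0,0,-1],-ly)
E
python3 - <<'E'
from poses import *
plan([([.43,-.35,.36],Qb),([.43,.03,.36],Qb),(C0+.2*n,Qc)],vmax=.06)
E
```

```text
1 4.7, -2.46, -0.95, 0, 0, 0.085,
2 4.48, -2.85, -0.96, 0, 0, 0.086,
3 4.21, -3.23, -0.95, 0, 0, 0.085,
4 3.93, -3.57, -0.96, 0, 0, 0.086,
5 3.6, -3.9, -0.95, 0, 0, 0.085,
6 3.26, -4.18, -0.96, 0, 0, 0.086,
  -> [ 0.43 -0.35  0.36]
7 -0.86, -5.36, -0, 0, 0, 0,
8 -0.86, -5.36, -0, 0, 0, 0,
9 -0.86, -5.36, -0, 0, 0, 0,
10 -0.86, -5.36, -0, 0, 0, 0,
11 -0.86, -5.36, -0, 0, 0, 0,
12 -0.86, -5.36, -0, 0, 0, 0,
13 -0.86, -5.36, -0, 0, 0, 0,
  -> [0.43 0.03 0.36]
14 -2.34, -4.48, 2.02, 0.014, 0.087, -0.044,
15 -2.32, -4.55, 1.87, 0.014, 0.086, -0.045,
16 -2.26, -4.63, 1.75, 0.014, 0.087, -0.044,
17 -2.2, -4.71, 1.61, 0.014, 0.086, -0.045,
18 -2.13, -4.78, 1.5, 0.014, 0.087, -0.044,
19 -2.03, -4.85, 1.38, 0.014, 0.086, -0.045,
20 -1.93, -4.93, 1.28, 0.014, 0.087, -0.044,
  -> [0.3178 0.3655 0.2188]
```

{"op": "carry_out", "data": {
  "motion": [4.7,-2.5,-0.95,0,0,0.085,4.5,-2.85,-0.95,0,0,0.086,4.2,-3.2,-0.95,0,0,0.085,3.9,-3.6,-0.95,0,0,0.086,3.6,-3.9,-0.95,0,0,0.085,3.3,-4.2,-0.95,0,0,0.086,-0.86,-5.4,0,0,0,0,-0.86,-5.4,0,0,0,0]
}}

```text
clock: 2.5
tool_pos: [0.4307, -0.2382, 0.3598]
eef_rot: [0.997, -0.079, 0.0, 0.0]
contact_force: [-0.4, 0.5, 0.4]
opening: 1.0
```

{"op": "carry_out", "data": {
  "motion": [-0.86,-5.4,0,0,0,0,-0.86,-5.4,0,0,0,0,-0.86,-5.4,0,0,0,0,-0.86,-5.4,0,0,0,0,-0.86,-5.2,0,0,0,0]
}}

```text
clock: 3.12
tool_pos: [0.4302, 0.0332, 0.36]
eef_rot: [0.997, -0.079, 0.001, -0.0]
contact_force: [0.3, -0.3, -0.7]
opening: 1.003
```

Run:
```python
from poses import *
st=monitor.get_state();print(st['clock'],np.round(st['tool_pos'],4),np.round(st['eef_rot'],3),np.round(st['q'],2),np.round(st['contact_force'],1))
p=snapshot('wrist');save(p,'w1.png');C=cloud(p,st);ok=p['range_z']>0
np.savez('w1.npz',C=C,ok=ok,f=p['frame'])
X,Y,Z=C[...,0],C[...,1],C[...,2]
m=ok&(Z>.048)&(Z<.062)&(X<.56)&(X>.3)&(abs(Y-.03)<.12);print('rim',m.sum(),rect(C[m]),np.median(Z[m]))
plan([(C0+.2*n,Qc)],vmax=.06)
```

```text
3.125 [0.4302 0.0332 0.36  ] [ 0.997 -0.079  0.001 -0.   ] [-0.14  0.35 -0.07  2.04  0.03  0.75 -1.95] [ 0.3 -0.3 -0.7]
rim 3275 (array([465.7,  29.6]), array([214.9, 155.1]), 80.6) 0.055252348425337994
1 -2.27, -4.33, 2.04, 0.013, 0.086, -0.043,
2 -2.25, -4.41, 1.91, 0.012, 0.087, -0.043,
3 -2.22, -4.48, 1.76, 0.013, 0.086, -0.043,
4 -2.17, -4.55, 1.63, 0.013, 0.086, -0.043,
5 -2.11, -4.63, 1.51, 0.013, 0.087, -0.044,
6 -2.03, -4.7, 1.39, 0.012, 0.086, -0.043,
7 -1.94, -4.76, 1.27, 0.013, 0.086, -0.043,
  -> [0.3178 0.3654 0.2189]
```

View pics/w1.png

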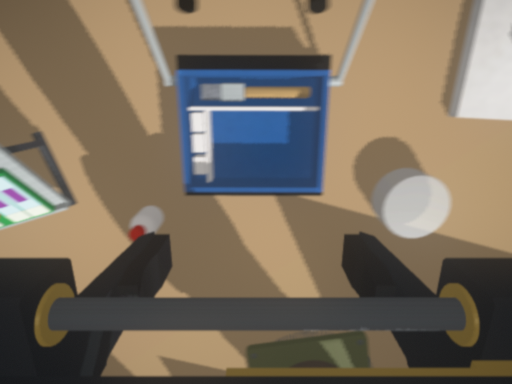

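The wrist view shows the whole box: the rim runs from about (178,70) to (327,193), with the divider near row 108, the brush at row 92 and the packets on the left. The compartment is empty. I fit the rim in box axes while the arm moves on to the carrier.

Run:
```python
from poses import *
d_=np.load('w1.npz');C,ok=d_['C'],d_['ok']
f=d_['f'].astype(int);blue=(f[...,2]>1.5*f[...,0])
Z=C[...,2];m=ok&blue&(Z>.05)&(Z<.062)
print(m.sum(),rect(C[m]))
q=C[m]; 
for a in(80.0,80.6,81.2):
  y=np.array([np.cos(d(a)),np.sin(d(a)),0]);x=np.array([y[1],-y[0],0]);u,v=q@x,q@y
  h=lambda t:np.round(np.percentile(t,[.5,1,2,98,99,99.5])*1000,1)
  print(a,h(u),h(v))
# white divider
w=ok&(f.min(-1)>150)&(Z>.024)&(Z<.036)
y=by;x=bx;u,v=C[w]@x,C[w]@y;print(w.sum(),np.percentile(u,[2,98]).round(4),np.percentile(v,[2,98]).round(4),rect(C[w]))
```

```text
2435 (array([461.5,  31.9]), array([171.9, 145.3]), 80.9)
80.0 [376.  376.2 376.7 521.9 522.3 522.6] [ 26.2  26.4  26.7 197.  197.4 197.6]
80.6 [377.8 377.9 378.1 522.8 522.9 523. ] [ 21.8  21.9  22.2 192.2 192.4 192.6]
81.2 [378.9 379.1 379.2 523.9 524.  524.1] [ 16.8  17.1  17.4 187.5 187.7 188. ]
1586 [0.3236 0.4804] [0.0386 0.4356] (array([442. , 124.4]), array([543.5, 195. ]), 82.0)
```

{"op": "carry_out", "data": {
  "motion": [-2.3,-4.3,2.0,0.013,0.086,-0.043,-2.25,-4.4,1.9,0.012,0.087,-0.043,-2.2,-4.5,1.8,0.013,0.086,-0.043,-2.2,-4.55,1.6,0.013,0.086,-0.043,-2.1,-4.6,1.5,0.013,0.087,-0.044,-2.0,-4.7,1.4,0.012,0.086,-0.043,-1.9,-4.8,1.3,0.013,0.086,-0.043,0,0,0,0,0,0],
  "hand": 4.5
}}

```text
clock: 4.18
tool_pos: [0.3433, 0.3593, 0.2701]
eef_rot: [0.967, 0.061, 0.248, 0.007]
contact_force: [1.2, -0.0, 0.5]
opening: 0.51
```

Run:
```python
from poses import *
st=monitor.get_state();print(st['clock'],np.round(st['tool_pos'],4),np.round(st['eef_rot'],3),np.round(st['q'],2))
p=snapshot('wrist');save(p,'w2.png');C=cloud(p,st);ok=p['range_z']>0
np.savez('w2.npz',C=C,ok=ok,f=p['frame'])
f=p['frame'].astype(int);r,g,b=f[...,0],f[...,1],f[...,2]
ms=finder.masks_of(p,'carrier');print([ (round(a['p'],2),a['extent']) for a in ms[:2]])
cm=ms[0]['pixels']
fin=cm&ok&(r>150)&(b<.5*r)&(g<.75*r)
# coordinates in carrier axes relative C0
B=np.stack([np.cross(cy,n),cy,n],1);L=(C-C0)@B*1000
pl=L[cm&ok&~fin];pl=pl[abs(pl[:,2]-11)<8]
A=np.c_[pl[:,:2],np.ones(len(pl))];co=np.linalg.lstsq(A,pl[:,2],rcond=None)[0];print('plane slopes,offset',co.round(3),len(pl))
print('plate rect (carrier axes mm)',rect(pl/1000))
t=L[fin];print('fin',len(t),np.percentile(t,[2,50,98],axis=0).round(1).tolist());top=t[t[:,2]>np.percentile(t[:,2],97)-4];print('fin top',rect(top/1000))
```

```text
4.175 [0.3433 0.3593 0.2701] [0.967 0.061 0.248 0.007] [-1.55  0.67  0.69  2.26  0.18  0.04 -2.65]
[(0.62, [164.8, 153.4, 296.5, 235.2])]
plane slopes,offset [-0.01  -0.014  9.012] 8981
plate rect (carrier axes mm) (array([-3.1,  3.3]), array([130.1,  85.5]), 88.7)
fin 402 [[-25.9, -2.3, 8.2], [-2.6, 3.1, 37.8], [14.6, 8.2, 39.3]]
fin top (array([-2.5,  3.4]), array([10.2, 35.6]), 87.8)
```

View pics/w2.png

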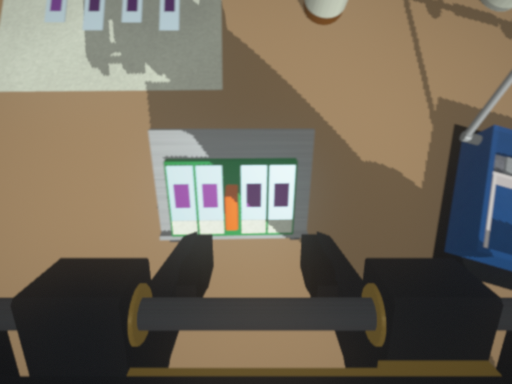

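The arm stopped short because joints 6 and 7 are at their limits. I'll turn the hand half a turn. A grasp tilted only 17.5° also works, since the jaws close across the fin's flat faces.

```bash
cat >> poses.py <<'E'
B=np.stack([np.cross(cy,n),cy,n],1)
a=d(8.2); al=np.array([np.cos(a),np.sin(a),0])
C1=C0+B@np.array([-3.1,3.3,-1.5])/1000
n=-np.sin(d(35))*al+np.array([0,0,np.cos(d(35))])
cy=np.array([-al[1],al[0],0])
n17=-np.sin(d(17.5))*al+np.array([0,0,np.cos(d(17.5))])
Qg=quat(-n17,cy)   # flipped
Rz=lambda t:R.from_rotvec([0,0,t])
G=C1+.0345*n+.045*n17
E
python3 - <<'E'
from poses import *
print('G',G,'C1',C1)
P=G+.1*n17;s=np.array(monitor.get_state()['tool_pos'])
Qo=Qg*Rz(np.pi)
plan([(s+(P-s)/3,Qo*Rz(-np.pi/3)),(s+(P-s)/1.5,Qo*Rz(-np.pi/1.5)),(P,Qg)],wmax=.18)
E
```

```text
G [0.39583028 0.38223287 0.12317119] C1 [0.42880977 0.38698529 0.05199318]
1 -0.02, -0.12, 0.27, 0.022, -0.021, -0.152,
2 -0.01, -0.12, 0.27, 0.021, -0.02, -0.152,
3 0.03, -0.11, 0.27, 0.022, -0.021, -0.152,
4 0.04, -0.1, 0.27, 0.022, -0.02, -0.152,
5 0.06, -0.09, 0.28, 0.022, -0.021, -0.153,
6 0.08, -0.06, 0.27, 0.021, -0.021, -0.152,
7 0.1, -0.05, 0.28, 0.022, -0.02, -0.152,
  -> [0.3529 0.361  0.2538]
8 0.12, -0.03, 0.32, 0, 0, -0.175,
9 0.13, -0.01, 0.32, 0, 0, -0.174,
10 0.13, 0.01, 0.31, 0, 0, -0.175,
11 0.13, 0.04, 0.32, 0, 0, -0.174,
12 0.11, 0.05, 0.32, 0, 0, -0.175,
13 0.11, 0.08, 0.32, 0, 0, -0.174,
  -> [0.3595 0.3695 0.2362]
14 0.09, 0.09, 0.32, 0, 0, -0.175,
15 0.07, 0.11, 0.32, 0, 0, -0.174,
16 0.06, 0.11, 0.32, 0, 0, -0.175,
17 0.03, 0.13, 0.31, 0, 0, -0.174,
18 0.01, 0.13, 0.32, 0, 0, -0.175,
19 -0.01, 0.12, 0.32, 0, 0, -0.174,
  -> [0.3661 0.3779 0.2186]
```

{"op": "carry_out", "data": {
  "motion": [0,0,0.3,0.022,-0.021,-0.152,0,0,0.3,0.021,-0.02,-0.152,0,0,0.3,0.022,-0.021,-0.152,0,0,0.3,0.022,-0.02,-0.152,0,0,0.3,0.022,-0.021,-0.153,0,0,0.3,0.021,-0.021,-0.152,0,0,0.3,0.022,-0.02,-0.152,0,0,0.3,0,0,-0.175]
}}

```text
clock: 5.28
tool_pos: [0.3589, 0.3506, 0.2514]
eef_rot: [0.768, 0.622, 0.131, 0.078]
contact_force: [0.1, -0.9, 0.2]
opening: 0.51
```

{"op": "carry_out", "data": {
  "motion": [0,0,0.3,0,0,-0.175,0,0,0.3,0,0,-0.175,0,0,0.3,0,0,-0.175,0,0,0.3,0,0,-0.175,0,0,0.3,0,0,-0.175,0,0,0.3,0,0,-0.175,0,0,0.3,0,0,-0.175,0,0,0.3,0,0,-0.175]
}}

```text
clock: 6.28
tool_pos: [0.3656, 0.3516, 0.2282]
eef_rot: [0.186, 0.971, 0.049, 0.145]
contact_force: [-0.3, 0.6, -0.7]
opening: 0.51
```

```bash
cat > st.py <<'E'
from poses import *
st=monitor.get_state();print(round(st['clock'],2),np.round(st['tool_pos'],4),np.round(st['eef_rot'],3),np.round(st['q'],2),np.round(st['contact_force'],1),round(st['opening'],3))
E
python3 - <<'E'
from st import *
plan([(G+.1*n17,Qg)])
E
```

```text
6.28 [0.3656 0.3516 0.2282] [0.186 0.971 0.049 0.145] [-0.85  0.63 -0.19  2.18  1.2   0.37 -0.94] [-0.3  0.6 -0.7] 0.51
1 0.3, 0.58, 0.26, 0, 0, -0.13,
2 0.23, 0.61, 0.26, -0.001, 0.001, -0.131,
3 0.14, 0.64, 0.26, 0, 0, -0.13,
4 0.06, 0.65, 0.27, -0.001, 0.001, -0.13,
  -> [0.366  0.378  0.2185]
```

{"op": "carry_out", "data": {
  "motion": [0.3,0.58,0.26,0,0,-0.13,0.23,0.61,0.26,0,0,-0.131,0.14,0.64,0.26,0,0,-0.13,0.06,0.65,0.27,0,0,-0.13,0,0,0,0,0,0]
}}

```text
clock: 6.9
tool_pos: [0.3658, 0.3789, 0.2183]
eef_rot: [-0.067, 0.986, 0.011, 0.152]
contact_force: [0.3, 0.1, 0.4]
opening: 0.513
```

Run:
```python
from st import *
p=snapshot('wrist');save(p,'w3.png');C=cloud(p,st);ok=p['range_z']>0
f=p['frame'].astype(int);r,g,b=f[...,0],f[...,1],f[...,2]
B=np.stack([np.cross(cy,n),cy,n],1);L=(C-C1)@B*1000
K=ok&(abs(L[...,0])<60)&(abs(L[...,1])<90)&(abs(L[...,2]-22)<25)
fin=K&(r>150)&(b<.5*r)&(g<.75*r);t=L[fin]
print('fin',len(t),np.percentile(t,[2,50,98],axis=0).round(1).tolist());top=t[t[:,2]>np.percentile(t[:,2],97)-4];print('fin top',rect(top/1000))
gr=K&(g>1.35*r)&(g>1.2*b)&(abs(L[...,2]-10)<5);t=L[gr];print('green',len(t),rect(t/1000),np.median(t[:,2]))
plan([(G+.04*n17,Qg),(G,Qg)],vmax=.03)
```

```text
6.9 [0.3658 0.3789 0.2183] [-0.067  0.986  0.011  0.152] [-0.81  0.67 -0.31  2.12  1.21  0.46 -0.46] [0.3 0.1 0.4] 0.513
fin 702 [[-16.7, -4.8, 38.2], [-0.3, 0.4, 39.6], [16.1, 5.7, 41.0]]
fin top (array([-0.3,  0.4]), array([10.5, 34.4]), 89.6)
green 2553 (array([-0.4,  0.2]), array([129.7,  82.6]), 89.6) 9.660819917197891
1 -0.02, -0.04, 2.99, -0.001, 0, -0.003,
2 -0.02, -0.05, 2.99, 0, 0.001, -0.004,
  -> [0.3839 0.3805 0.1613]
3 -0, 0, 2, 0, 0, 0,
4 -0, 0.01, 2, 0, 0, 0,
  -> [0.3958 0.3823 0.1232]
```

{"op": "carry_out", "data": {
  "motion": [0,0,3,0,0,0,0,0,3,0,0,0,0,0,2,0,0,0,0,0,2,0,0,0,0,0,0,0,0,0],
  "hand": 3
}}

```text
clock: 7.58
tool_pos: [0.3945, 0.3834, 0.1217]
eef_rot: [-0.069, 0.986, 0.01, 0.151]
contact_force: [0.2, 0.8, 0.5]
opening: 0.34
```

{"op": "carry_out", "data": {
  "motion": [0,0,0,0,0,0,0,0,0,0,0,0,0,0,0,0,0,0,0,0,0,0,0,0],
  "hand": 0,
  "grip_force": 30
}}

```text
clock: 8.07
tool_pos: [0.394, 0.3847, 0.1232]
eef_rot: [-0.07, 0.986, 0.011, 0.152]
contact_force: [-0.9, -3.0, 6.2]
opening: 0.133
```

```bash
cat >> poses.py <<'E'
# box frame from wrist view: angle 80.8, u (x) 378.4..523.3 -> centre; v 19.5..190
by=np.array([np.cos(d(80.8)),np.sin(d(80.8)),0]); bx=np.array([by[1],-by[0],0])
BC=np.array([.4615,.0318,0])
E
python3 - <<'E'
from st import *
# place: carrier flat, carrier y along box y; tool tilt +17.5 other way
zup=np.array([0,0,1.])
PK=BC-.020*bx-.012*by+.006*zup
def rotated(c,lift):  # carrier flat pose at c
    Rm=np.stack([bx,by,zup],1)@np.stack([np.cross(cy,n),cy,n],1).T
    q=R.from_matrix(Rm)
    return c+q.apply(np.array(st['tool_pos'])-C1)+lift*zup, q*R.from_quat(st['eef_rot'])
h,Q=rotated(PK,0);print('PK',PK,'place tcp',h,Q.as_quat())
s=np.array(st['tool_pos'])
p1=s+.11*n17
pl,_=rotated(PK,.15)
plan([(s+.03*n,R.from_quat(st['eef_rot'])),(p1+[0,0,.06],R.from_quat(st['eef_rot'])),(pl,Q)],vmax=.045,wmax=.12)
E
```

```text
8.07 [0.394  0.3847 0.1232] [-0.07   0.986  0.011  0.152] [-0.84  0.87 -0.21  2.1   1.66  0.38 -0.87] [-0.9 -3.   6.2] 0.133
PK [0.4398387  0.02315199 0.006     ] place tcp [0.45246429 0.02383012 0.08423529] [ 0.08004557  0.98522674  0.01167498 -0.15094593]
1 0.9, -0, -2.86, 0, 0, 0,
  -> [0.377  0.3823 0.1477]
2 -0.68, -0, -3.46, 0, 0, 0,
3 -0.68, -0, -3.47, 0, 0, 0,
4 -0.69, -0.01, -3.46, 0, 0, 0,
5 -0.68, 0, -3.47, 0, 0, 0,
  -> [0.3613 0.38   0.2881]
6 -0.24, -4.06, 0.71, 0, 0.067, 0.034,
7 -0.43, -4.05, 0.68, 0, 0.068, 0.034,
8 -0.61, -4.03, 0.65, 0, 0.067, 0.035,
9 -0.8, -4.01, 0.6, 0.001, 0.067, 0.034,
10 -0.96, -3.97, 0.54, 0, 0.068, 0.034,
11 -1.14, -3.94, 0.48, 0, 0.067, 0.034,
12 -1.3, -3.9, 0.39, 0, 0.068, 0.035,
13 -1.46, -3.85, 0.3, 0, 0.067, 0.034,
14 -1.6, -3.8, 0.19, 0, 0.067, 0.034,
  -> [0.4524 0.0238 0.2343]
```

{"op": "carry_out", "data": {
  "motion": [0.45,0,-1.4,0,0,0,0.45,0,-1.4,0,0,0,-0.7,0,-3.5,0,0,0,-0.7,0,-3.5,0,0,0,-0.7,0,-3.5,0,0,0,-0.7,0,-3.5,0,0,0,-0.24,-4.05,0.7,0,0.067,0.034,-0.4,-4.05,0.7,0,0.068,0.034]
}}

```text
clock: 9.07
tool_pos: [0.3807, 0.3015, 0.277]
eef_rot: [-0.038, 0.996, 0.012, 0.084]
contact_force: [1.4, -0.6, -2.4]
opening: 0.133
```

{"op": "carry_out", "data": {
  "motion": [-0.6,-4.0,0.65,0,0.067,0.035,-0.8,-4.0,0.6,0,0.067,0.034,-1,-4,0.5,0,0.068,0.034,-1.1,-3.9,0.5,0,0.067,0.034,-1.3,-3.9,0.4,0,0.068,0.035,-1.5,-3.85,0.3,0,0.067,0.034,-1.6,-3.8,0.2,0,0.067,0.034,0,0,0,0,0,0]
}}

```text
clock: 10.07
tool_pos: [0.4538, 0.0218, 0.2329]
eef_rot: [0.083, 0.985, 0.012, -0.152]
contact_force: [1.1, 0.4, -2.3]
opening: 0.133
```

Run:
```python
from st import *
p=snapshot('wrist');save(p,'w4.png');C=cloud(p,st);ok=p['range_z']>0
np.savez('w4.npz',C=C,ok=ok,f=p['frame'])
q=snapshot('top');Ct=cloud(q)
import cv2
cv2.imwrite('pics/m4.png',np.hstack([cv2.resize(p['frame'][:,:,::-1],(400,300)),cv2.resize(q['frame'][140:290,180:380,::-1],(400,300))]))
for nm,pp,CC in(('w',p,C),('t',q,Ct)):
  f=pp['frame'].astype(int);r,g,b=f[...,0],f[...,1],f[...,2]
  gr=(pp['range_z']>0)&(g>1.35*r)&(g>1.2*b)&(CC[...,2]>.08)&(CC[...,2]<.25)&(abs(CC[...,1])<.2)
  t=CC[gr]
  if len(t)<20: print(nm,len(t));continue
  A=np.c_[t[:,:2]-t[:,:2].mean(0),np.ones(len(t))];co=np.linalg.lstsq(A,t[:,2],rcond=None)[0]
  res=t[:,2]-A@co;k=abs(res)<.004;co=np.linalg.lstsq(A[k],t[k,2],rcond=None)[0]
  print(nm,len(t),k.sum(),'slopes',co.round(3),rect(t[k]))
```

```text
10.07 [0.4538 0.0218 0.2329] [ 0.083  0.985  0.012 -0.152] [ 0.29  0.76 -0.67  1.91  0.4   0.92  0.82] [ 1.1  0.4 -2.3] 0.133
w 4010 3984 slopes [-0.001 -0.002  0.164] (array([441.2,  24.1]), array([129.1,  83.5]), 80.3)
t 142 137 slopes [-0.029 -0.001  0.165] (array([432.7,  28.4]), array([131. ,  69.6]), 78.6)
```

View pics/m4.png

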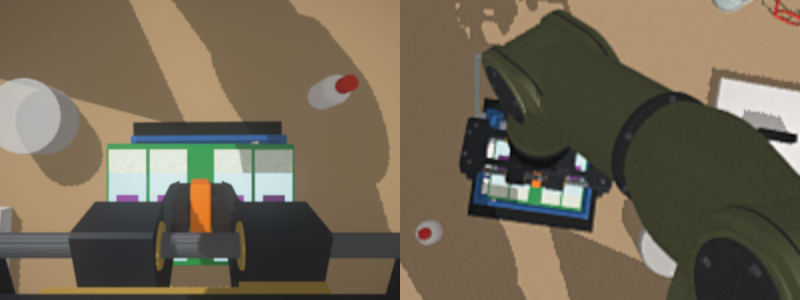

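The carrier hangs flat in the fin grip above the compartment, 1–2 mm from the target. I lower it now, slowing at the end.

Run:
```python
from st import *
s=np.array(st['tool_pos']);Q=Rz(0)*R.from_rotvec([0,0,d(.4)])*R.from_quat(st['eef_rot'])
t=s+[-.0014,-.001,0]
plan([(t-[0,0,.11],Q),(t-[0,0,.134],Q),(t-[0,0,.146],Q)],vmax=.028)
```

```text
10.18 [0.4528 0.0258 0.234 ] [ 0.079  0.985  0.013 -0.151] [ 0.29  0.76 -0.68  1.91  0.39  0.92  0.82] [ 1.  -0.3 -1.1] 0.13
1 -0.8, -0.03, 2.63, 0.001, 0, -0.002,
2 -0.79, -0.04, 2.63, 0, 0, -0.001,
3 -0.8, -0.03, 2.64, 0.001, 0, -0.002,
4 -0.79, -0.03, 2.63, 0, 0, -0.002,
  -> [0.4514 0.0248 0.1241]
5 -0.73, -0.01, 2.29, 0, 0, 0,
  -> [0.4515 0.0247 0.1   ]
6 -0.36, 0, 1.14, 0, 0, 0,
  -> [0.4515 0.0247 0.0881]
```

Run:
```python
from st import *
p=snapshot('wrist');C=cloud(p,st);ok=p['range_z']>0
f=p['frame'].astype(int);r,g,b=f[...,0],f[...,1],f[...,2]
gr=ok&(g>1.35*r)&(g>1.2*b)&(C[...,2]>.08)&(C[...,2]<.25)&(abs(C[...,1])<.2)
t=C[gr];print(rect(t),np.median(t[:,2]))
bl=ok&(b>1.5*r)&(C[...,2]>.048)&(C[...,2]<.062);q=C[bl];u,v=q@bx,q@by
print('rim near: u min',np.percentile(u,[1,3]),'v',np.percentile(v,[1,99]),'expected u',BC@bx-.073,'v',BC@by-.088,BC@by+.088)
s=monitor.get_state();print(np.round(s['tool_pos'],4))
```

```text
10.18 [0.4528 0.0258 0.234 ] [ 0.079  0.985  0.013 -0.151] [ 0.29  0.76 -0.68  1.91  0.39  0.92  0.82] [ 1.  -0.3 -1.1] 0.13
(array([440.3,  28.3]), array([129.8,  83.4]), 80.8) 0.16480392950918632
rim near: u min [0.37713047 0.37716034] v [0.01776888 0.1889536 ] expected u 0.37747916456258357 v 0.017176101349102843 0.19317610134910285
[0.4526 0.0265 0.2343]
```

Run:
```python
from st import *
s=np.array(st['tool_pos']);Q=R.from_quat(st['eef_rot'])
s=np.array([.4526,.0263,.2342])
t=s+[-.0005,-.005,0]
plan([(t-[0,0,.11],Q),(t-[0,0,.134],Q),(t-[0,0,.146],Q)],vmax=.028)
```

```text
10.22 [0.4526 0.0265 0.2343] [ 0.078  0.985  0.013 -0.151] [ 0.29  0.76 -0.68  1.91  0.39  0.92  0.82] [ 0.   0.1 -2. ] 0.131
1 -0.83, -0.13, 2.62, 0, 0, 0,
2 -0.84, -0.14, 2.62, 0, 0, 0,
3 -0.83, -0.13, 2.63, 0, 0, 0,
4 -0.83, -0.14, 2.62, 0, 0, 0,
  -> [0.4521 0.0213 0.1242]
5 -0.72, 0, 2.29, 0, 0, 0,
  -> [0.4521 0.0213 0.1002]
6 -0.36, -0, 1.14, 0, 0, 0,
  -> [0.4521 0.0213 0.0882]
```

{"op": "carry_out", "data": {
  "motion": [-0.83,-0.13,2.62,0,0,0,-0.83,-0.13,2.62,0,0,0,-0.83,-0.13,2.62,0,0,0,-0.83,-0.14,2.62,0,0,0,0,0,0,0,0,0]
}}

```text
clock: 10.85
tool_pos: [0.4513, 0.0213, 0.1234]
eef_rot: [0.078, 0.985, 0.012, -0.153]
contact_force: [1.0, -0.3, -1.0]
opening: 0.136
```

{"op": "carry_out", "data": {
  "motion": [-0.36,0,1.15,0,0,0,-0.36,0,1.15,0,0,0,-0.18,0,0.57,0,0,0,-0.18,0,0.57,0,0,0,0,0,0,0,0,0]
}}

```text
clock: 11.48
tool_pos: [0.4522, 0.0199, 0.0875]
eef_rot: [0.079, 0.985, 0.012, -0.152]
contact_force: [0.5, 0.3, -1.5]
opening: 0.13
```

Run:
```python
from st import *
p=snapshot('wrist');save(p,'w5.png');C=cloud(p,st);ok=p['range_z']>0
f=p['frame'].astype(int);r,g,b=f[...,0],f[...,1],f[...,2]
gr=ok&(g>1.35*r)&(g>1.2*b)&(C[...,2]>.0)&(C[...,2]<.05)&(abs(C[...,1])<.2)
t=C[gr];print(rect(t),np.median(t[:,2]))
```

```text
11.47 [0.4522 0.0199 0.0875] [ 0.079  0.985  0.012 -0.152] [ 0.21  1.   -0.52  1.97  0.58  0.64  0.71] [ 0.5  0.3 -1.5] 0.13
(array([442.1,  21.9]), array([129.6,  88.4]), 80.7) 0.01826627018241804
```

View pics/w5.png

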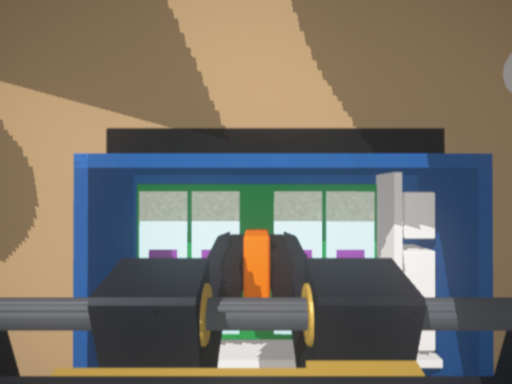

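The carrier is inside the compartment: plate columns 138–377, wall on the left, white divider on the right from about column 377, packets undisturbed. I check the side gaps numerically before letting go.

Run:
```python
from st import *
p=snapshot('wrist');C=cloud(p,st)
for row in(195,210):
  for c in list(range(80,146,4))+list(range(366,412,3)):
    q=C[row,c];f=p['frame'][row,c];print(row,c,'u %.1f v %.1f z %.1f'%((q-BC)@bx*1000,(q-BC)@by*1000,q[2]*1000),f) if row==195 else 0
```

```text
11.53 [0.4523 0.0199 0.0877] [ 0.079  0.985  0.012 -0.152] [ 0.21  1.   -0.52  1.97  0.58  0.64  0.71] [-0.1  0.4 -1.7] 0.13
195 80 u -55.9 v -87.2 z 55.2 [ 65 108 168]
195 84 u -55.9 v -85.1 z 55.9 [ 65 108 169]
195 88 u -55.9 v -84.1 z 54.6 [ 53  79 119]
195 92 u -55.8 v -83.1 z 53.4 [ 49  70 102]
195 96 u -55.8 v -83.4 z 49.3 [ 48  70 102]
195 100 u -55.8 v -83.0 z 46.6 [ 47  69 103]
195 104 u -55.8 v -84.2 z 40.3 [ 45  68 102]
195 108 u -55.8 v -83.8 z 37.2 [ 44  68 102]
195 112 u -55.8 v -83.9 z 32.8 [ 44  68 102]
195 116 u -55.8 v -84.0 z 28.3 [ 44  68 103]
195 120 u -55.7 v -84.1 z 23.4 [ 43  68 102]
195 124 u -55.7 v -83.2 z 20.5 [ 44  69 103]
195 128 u -55.7 v -83.8 z 13.7 [ 45  70 104]
195 132 u -55.7 v -83.5 z 8.8 [ 45  71 105]
195 136 u -55.7 v -82.3 z 6.1 [ 48  89 100]
195 140 u -55.7 v -75.0 z 19.5 [162 173 158]
195 144 u -55.7 v -72.5 z 20.6 [170 178 164]
195 366 u -55.7 v 46.0 z 19.0 [167 174 161]
195 369 u -55.7 v 47.5 z 19.4 [172 180 166]
195 372 u -55.7 v 48.9 z 20.0 [173 181 167]
195 375 u -55.7 v 51.0 z 18.5 [ 88 133  98]
195 378 u -55.6 v 56.2 z 9.2 [155 153 151]
195 381 u -55.6 v 56.3 z 13.4 [156 154 152]
195 384 u -55.7 v 56.1 z 17.9 [155 153 152]
195 387 u -55.7 v 56.0 z 22.0 [156 154 151]
195 390 u -55.7 v 56.3 z 25.1 [156 153 151]
195 393 u -55.7 v 56.3 z 28.7 [163 160 158]
195 396 u -55.7 v 57.5 z 29.4 [181 177 175]
195 399 u -55.7 v 58.8 z 29.8 [181 177 175]
195 402 u -55.7 v 62.7 z 24.8 [162 159 157]
195 405 u -55.7 v 62.7 z 28.0 [177 174 171]
195 408 u -55.7 v 64.7 z 27.0 [181 178 174]
195 411 u -55.7 v 66.0 z 27.5 [180 177 174]
```

{"op": "carry_out", "data": {
  "motion": [-0.03,0,0.1,0,0,0,-0.03,0,0.1,0,0,0,0,0,0,0,0,0]
}}

```text
clock: 11.95
tool_pos: [0.4523, 0.0199, 0.0857]
eef_rot: [0.079, 0.985, 0.012, -0.152]
contact_force: [-0.4, 0.2, -1.0]
opening: 0.129
```

{"op": "carry_out", "data": {
  "motion": [-0.03,0,0.1,0,0,0,0,0,0,0,0,0]
}}

```text
clock: 12.2
tool_pos: [0.4524, 0.0199, 0.0848]
eef_rot: [0.079, 0.985, 0.012, -0.151]
contact_force: [0.5, -0.6, 1.7]
opening: 0.133
```

Run:
```python
from st import *
s=np.array(st['tool_pos']);Q=R.from_quat(st['eef_rot'])
L=np.array([.4925,-.3418,0]);QL=quat([0,0,-1],ly)
plan([(s+[0,0,.04],Q),(s+[0,0,.16],Q),(L+[0,0,.22],QL)],vmax=.055)
```

```text
12.2 [0.4524 0.0199 0.0848] [ 0.079  0.985  0.012 -0.151] [ 0.2   1.   -0.52  1.97  0.59  0.63  0.71] [ 0.5 -0.6  1.7] 0.133
1 1.2, 0, -3.82, 0, 0, 0,
  -> [0.4524 0.0199 0.1249]
2 1.2, 0, -3.81, 0, 0, 0,
3 1.2, 0, -3.82, 0, 0, 0,
4 1.21, 0, -3.81, 0, 0, 0,
  -> [0.4523 0.0199 0.2448]
5 -1.44, -5.01, -0.08, -0.001, -0.044, 0.007,
6 -1.47, -5, -0.02, -0.001, -0.043, 0.007,
7 -1.51, -4.98, 0.03, -0.001, -0.044, 0.007,
8 -1.54, -4.98, 0.1, -0.001, -0.043, 0.007,
9 -1.57, -4.97, 0.16, -0.001, -0.044, 0.006,
10 -1.59, -4.96, 0.23, -0.001, -0.043, 0.007,
11 -1.61, -4.94, 0.29, -0.001, -0.044, 0.007,
  -> [ 0.4925 -0.3418  0.22  ]
```

{"op": "carry_out", "data": {
  "motion": [0,0,0,0,0,0,0,0,0,0,0,0],
  "hand": 3
}}

```text
clock: 12.45
tool_pos: [0.4523, 0.02, 0.0846]
eef_rot: [0.079, 0.985, 0.012, -0.152]
contact_force: [0.2, -1.0, -0.3]
opening: 0.327
```

{"op": "carry_out", "data": {
  "motion": [0.6,0,-1.9,0,0,0,0.6,0,-1.9,0,0,0,1.2,0,-3.8,0,0,0,1.2,0,-3.8,0,0,0,1.2,0,-3.8,0,0,0,0,0,0,0,0,0]
}}

```text
clock: 13.2
tool_pos: [0.4534, 0.0204, 0.2475]
eef_rot: [0.079, 0.986, 0.013, -0.148]
contact_force: [-0.2, 0.7, 0.0]
opening: 0.337
```

Run:
```python
from st import *
p=snapshot('wrist');save(p,'w6.png');C=cloud(p,st);ok=p['range_z']>0
f=p['frame'].astype(int);r,g,b=f[...,0],f[...,1],f[...,2]
gr=ok&(g>1.35*r)&(g>1.2*b)&(C[...,2]>.0)&(C[...,2]<.05)&(abs(C[...,1])<.2)
t=C[gr];print('carrier',rect(t),np.median(t[:,2]))
A=np.c_[t[:,:2]-t[:,:2].mean(0),np.ones(len(t))];print('slope',np.linalg.lstsq(A,t[:,2],rcond=None)[0].round(4))
bl=ok&(b>1.5*r)&(C[...,2]>.05)&(C[...,2]<.06)
bl&=(abs((C-BC)@bx)<.08)&(abs((C-BC)@by)<.1);q=C[bl];print('rim',rect(q),np.percentile((q-BC)@bx,[1,99]).round(4),np.percentile((q-BC)@by,[1,99]).round(4))
```

```text
13.2 [0.4534 0.0204 0.2475] [ 0.079  0.986  0.013 -0.148] [ 0.31  0.74 -0.69  1.9   0.39  0.95  0.83] [-0.2  0.7  0. ] 0.337
carrier (array([440.1,  22.5]), array([127.8,  82.7]), 80.8) 0.015599703561012673
slope [ 0.0003 -0.0003  0.0156]
rim (array([432.6,  34.6]), array([175.2,  88.9]), 80.8) [-0.0734  0.0084] [-0.0891  0.0852]
```

View pics/w6.png

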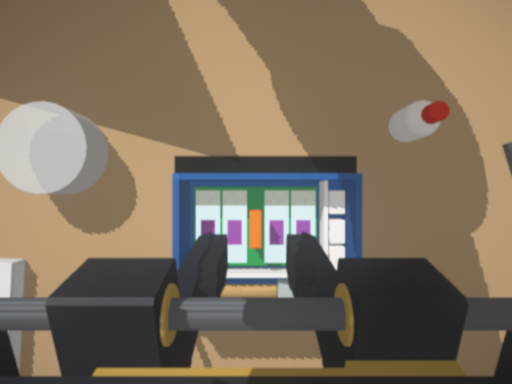

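The carrier lies flat: slope below 0.001, top at 15.6 mm against an expected 16 mm. Brush and packets are in place. On to the lid.

{"op": "carry_out", "data": {
  "motion": [-1.4,-5,0,0,-0.044,0.007,-1.5,-5,0,0,-0.043,0.007,-1.5,-5,0,0,-0.044,0.007,-1.5,-5,0.1,0,-0.043,0.007,-1.6,-5,0.15,0,-0.044,0.006,-1.6,-5,0.2,0,-0.043,0.007,-1.6,-4.9,0.3,0,-0.044,0.007,0,0,0,0,0,0],
  "hand": 8.8
}}

```text
clock: 14.25
tool_pos: [0.4893, -0.3474, 0.2181]
eef_rot: [0.108, 0.994, -0.005, -0.002]
contact_force: [0.5, 1.3, 0.4]
opening: 1.001
```

```bash
cat >> poses.py <<'E'
BC=np.array([.4609,.0299,0])
QL=quat([0,0,-1],ly);QB=quat([0,0,-1],by)
E
cat > lid.py <<'E'
from st import *
def look():
  p=snapshot('wrist');C=cloud(p,st);ok=p['range_z']>0;Z=C[...,2]
  z0=np.median(Z[ok&(p['frame'].min(-1)>140)&(Z<.3)])
  return p,C,ok,Z
E
python3 - <<'E'
from lid import *
p,C,ok,Z=look();save(p,'w7.png')
m=ok&(Z>.012)&(Z<.024)&(abs(C[...,0]-.4925)<.13)&(abs(C[...,1]+.342)<.13);print('lid',m.sum(),rect(C[m]))
h=ok&(Z>.044)&(Z<.054)&(abs(C[...,0]-.4925)<.06)&(abs(C[...,1]+.342)<.06);print('handle',h.sum(),rect(C[h]),np.median(Z[h]))
E
```

```text
14.25 [ 0.4893 -0.3474  0.2181] [ 0.108  0.994 -0.005 -0.002] [ 0.87  0.82 -0.61  1.71  0.63  0.81  1.32] [0.5 1.3 0.4] 1.001
lid 31100 (array([ 493.8, -342.5]), array([187.6, 157.6]), 78.0)
handle 1162 (array([ 492.8, -342.4]), array([59.3, 14.8]), 79.4) 0.04835864011827819
```

Run:
```python
from st import *
L=np.array([.4932,-.3424,0])
plan([(L+[0,0,.14],QL),(L+[0,0,.086],QL)],vmax=.04)
```

```text
14.3 [ 0.4903 -0.344   0.2185] [ 0.106  0.994 -0.003 -0.002] [ 0.87  0.82 -0.61  1.71  0.63  0.81  1.32] [ 0.1 -0.3 -0.5] 1.0
1 -0.14, 0.14, 3.92, -0.003, -0.001, -0.001,
2 -0.13, 0.12, 3.93, -0.004, -0.002, -0.002,
  -> [ 0.4932 -0.3424  0.14  ]
3 0, 0, 2.7, 0, 0, 0,
4 0, 0, 2.7, 0, 0, 0,
  -> [ 0.4932 -0.3424  0.086 ]
```

{"op": "carry_out", "data": {
  "motion": [-0.14,0.14,3.9,-0.003,-0.001,-0.001,-0.13,0.12,3.95,-0.004,-0.002,-0.002,0,0,2.7,0,0,0,0,0,2.6,0,0,0,0,0,0,0,0,0]
}}

```text
clock: 14.92
tool_pos: [0.4944, -0.3382, 0.0866]
eef_rot: [0.101, 0.995, 0.001, -0.001]
contact_force: [0.5, 0.2, 0.0]
opening: 0.999
```

```bash
python3 -c "
from st import *
plan([([.4932,-.3424,.086],QL)])"
```

```text
14.93 [ 0.4944 -0.3382  0.0866] [ 0.101  0.995  0.001 -0.001] [ 0.79  1.01 -0.48  1.76  0.79  0.58  1.19] [0.5 0.2 0. ] 0.999
1 0.03, -0.44, 0.06, 0.002, -0.002, 0.007,
  -> [ 0.4932 -0.3424  0.086 ]
```

{"op": "carry_out", "data": {
  "motion": [0.03,-0.35,0.05,0,0,0.007,0,0,0,0,0,0]
}}

```text
clock: 15.18
tool_pos: [0.4947, -0.3446, 0.089]
eef_rot: [0.106, 0.994, -0.001, 0.002]
contact_force: [-0.8, 0.4, -0.1]
opening: 0.998
```

{"op": "carry_out", "data": {
  "motion": [0,0,0,0,0,0,0,0,0,0,0,0,0,0,0,0,0,0],
  "hand": 5,
  "grip_force": 40
}}

```text
clock: 15.55
tool_pos: [0.4944, -0.344, 0.0881]
eef_rot: [0.106, 0.994, -0.0, 0.002]
contact_force: [0.9, 2.2, 2.1]
opening: 0.682
```

Run:
```python
from st import *
s=np.array(st['tool_pos']);Q=R.from_quat(st['eef_rot'])
plan([(s+[0,0,.16],Q),(np.array([BC[0],BC[1],.235]),QB)],vmax=.045)
```

```text
15.55 [ 0.4944 -0.344   0.0881] [ 0.106  0.994 -0.     0.002] [ 0.8   1.01 -0.48  1.75  0.78  0.58  1.19] [0.9 2.2 2.1] 0.682
1 -0.01, 0, -4, 0, 0, 0,
2 -0.02, 0, -4, 0, 0, 0,
3 -0.01, 0, -4, 0, 0, 0,
4 -0.01, 0, -4, 0, 0, 0,
  -> [ 0.4943 -0.3441  0.2481]
5 1.24, 3.98, 0.14, 0, 0, -0.006,
6 1.21, 3.99, 0.15, 0, 0.001, -0.005,
7 1.2, 4, 0.14, 0, 0, -0.006,
8 1.17, 4.01, 0.14, 0, 0, -0.006,
9 1.15, 4.01, 0.15, 0, 0.001, -0.006,
10 1.12, 4.01, 0.14, 0, 0, -0.005,
11 1.1, 4.03, 0.15, 0, 0.001, -0.006,
12 1.08, 4.03, 0.14, 0, 0, -0.006,
13 1.05, 4.03, 0.15, 0, 0, -0.006,
  -> [0.4609 0.0299 0.235 ]
```

{"op": "carry_out", "data": {
  "motion": [0,0,-2,0,0,0,0,0,-3,0,0,0,0,0,-4,0,0,0,0,0,-4,0,0,0,0,0,-3,0,0,0,1.2,4,0.14,0,0,-0.006,1.2,4,0.14,0,0,-0.006,1.2,4,0.14,0,0,-0.006]
}}

```text
clock: 16.55
tool_pos: [0.4827, -0.2181, 0.2446]
eef_rot: [0.097, 0.995, -0.0, 0.002]
contact_force: [0.5, -0.3, -2.9]
opening: 0.678
```

{"op": "carry_out", "data": {
  "motion": [1.2,4,0.14,0,0,-0.006,1.2,4,0.15,0,0,-0.006,1.1,4,0.14,0,0,-0.006,1.1,4,0.15,0,0,-0.006,1.1,4,0.14,0,0,-0.006,0.8,3,0.15,0,0,-0.006,0.8,3,0,0,0,0,0,0,0,0,0,0]
}}

```text
clock: 17.55
tool_pos: [0.4571, 0.0525, 0.2358]
eef_rot: [0.076, 0.997, 0.001, 0.002]
contact_force: [-0.1, -0.6, -2.6]
opening: 0.674
```

Run:
```python
from st import *
import time
p=snapshot('wrist');st=monitor.get_state();p=snapshot('wrist');save(p,'w8.png');C=cloud(p,st);ok=p['range_z']>0;Z=C[...,2]
print(np.round(st['tool_pos'],4))
m=ok&(p['frame'].min(-1)>110)&(Z>.12)&(Z<.2);t=C[m];print(np.median(t[:,2]),rect(t))
A=np.c_[t[:,:2]-t[:,:2].mean(0),np.ones(len(t))];print('slope',np.linalg.lstsq(A,t[:,2],rcond=None)[0].round(4))
q=(t-BC);print('u',np.percentile(q@bx,[1,99]).round(4),'v',np.percentile(q@by,[1,99]).round(4))
q=snapshot('top');Ct=cloud(q);f=q['frame'];m=(q['range_z']>0)&(f.min(-1)>110)&(Ct[...,2]>.13)&(Ct[...,2]<.19)&(abs(Ct[...,1])<.2);print('top',m.sum(),rect(Ct[m]),np.median(Ct[m],0))
f2=np.hstack([cv2.resize(p['frame'][:,:,::-1],(400,300)),cv2.resize(f[140:290,180:380,::-1],(400,300))]);cv2.imwrite('pics/m8.png',f2)
```

```text
17.55 [0.4571 0.0525 0.2358] [0.076 0.997 0.001 0.002] [ 0.13  0.64 -0.55  2.11  0.64  0.55  0.54] [-0.1 -0.6 -2.6] 0.674
[0.4571 0.0505 0.2355]
0.1659512888567852 (array([456.1,  48.1]), array([182.9, 157.6]), 81.3)
slope [ 0.0012 -0.0019  0.166 ]
u [-0.0853  0.0662] v [-0.0721  0.1009]
top 735 (array([492.,  27.]), array([221. , 234.4]), 81.3) [0.5037648  0.07883153 0.1654813 ]
```

View pics/m8.png

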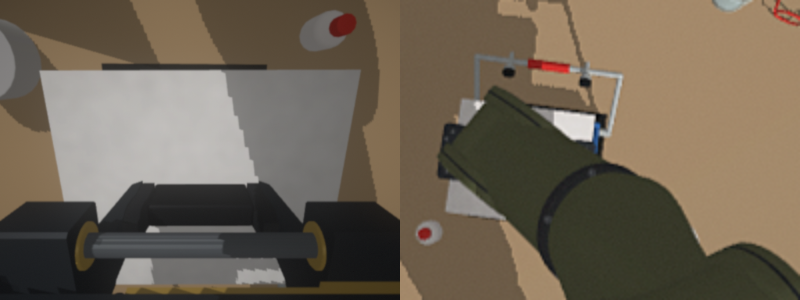

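Run:
```python
from st import *
s=np.array(st['tool_pos'])
plan([(s+[.0048,-.0182,-.07],QB)],vmax=.03)
```

```text
17.7 [0.4571 0.0485 0.235 ] [ 0.079  0.997 -0.001  0.002] [ 0.14  0.64 -0.55  2.11  0.64  0.55  0.54] [-0.6 -0.3 -3.4] 0.671
1 -0.25, -0.57, 2.33, -0.001, 0.001, 0,
2 -0.25, -0.57, 2.34, 0, 0.001, 0.001,
3 -0.25, -0.57, 2.33, -0.001, 0.001, 0,
  -> [0.4619 0.0304 0.165 ]
```

{"op": "carry_out", "data": {
  "motion": [-0.25,-0.55,2.3,0,0.001,0,-0.25,-0.55,2.3,0,0.001,0,-0.25,-0.5,2.3,0,0.001,0,0,0,0,0,0,0,0,0,0,0,0,0,0,0,0,0,0,0]
}}

```text
clock: 18.45
tool_pos: [0.4626, 0.0326, 0.1665]
eef_rot: [0.079, 0.997, 0.0, 0.001]
contact_force: [0.1, -0.3, -2.4]
opening: 0.678
```

```bash
cat > edge.py <<'E'
from st import *
def lidlook(name):
  p=snapshot('wrist');save(p,name);C=cloud(p,st);Z=C[...,2]
  m=(p['range_z']>0)&(p['frame'].min(-1)>90)
  z=np.median(Z[m&(Z>.05)&(Z<.22)]);m&=abs(Z-z)<.006
  H=np.array(p['hand_eye']);Rm=R.from_quat(st['eef_rot']).as_matrix();o=np.array(st['tool_pos'])+Rm@H[:3,3]
  def ray(u,v):
    d_=Rm@H[:3,:3]@np.array([(u-p['cx'])/p['fx'],(v-p['cy'])/p['fy'],1]);return o+d_*(z-o[2])/d_[2]
  E=[[],[],[]]
  for r in range(100,384):   # left/right edges
    c=np.where(m[r])[0]
    if len(c)>20:
      if c[0]>3:E[0].append(ray(c[0]-.5,r))
      if c[-1]<508:E[1].append(ray(c[-1]+.5,r))
  for c in range(0,512,2):
    r=np.where(m[:,c])[0]
    if len(r)>20 and r[0]>3:E[2].append(ray(c,r[0]-.5))
  print('z',round(z,4))
  for nm,e in zip('LRN',E):
    e=np.array(e)-BC
    U,V=e@bx*1000,e@by*1000
    a,b=(U,V) if nm!='N' else (V,U)
    k=abs(b-(np.median(b)))<4;
    for _ in range(3):
      co=np.polyfit(a[k],b[k],1);k=abs(np.polyval(co,a)-b)<.8
    print(nm,k.sum(),'range',a[k].min().round(),a[k].max().round(),'at 0: %.2f slope deg %.2f'%(co[1],np.degrees(np.arctan(co[0]))))
E
python3 -c "
from edge import *
lidlook('w9.png')"
```

```text
18.45 [0.4626 0.0326 0.1665] [0.079 0.997 0.    0.001] [ 0.07  0.76 -0.39  2.15  0.8   0.38  0.43] [ 0.1 -0.3 -2.4] 0.678
z 0.097
L 157 range -73.0 7.0 at 0: -90.14 slope deg 0.31
R 157 range -74.0 6.0 at 0: 96.68 slope deg 0.29
N 202 range -89.0 94.0 at 0: -78.29 slope deg -0.20
```

Run:
```python
from st import *
p=snapshot('wrist');H=np.array(p['hand_eye'])
q=np.array([.079,.986,.013,-.148]);Rm=R.from_quat(q).as_matrix();o=np.array([.4534,.0204,.2475])+Rm@H[:3,3]
f=cv2.imread('pics/w6.png')[:,:,::-1].astype(int);m=(f[...,2]>1.5*f[...,0])&(f[...,2]>110)
def ray(u,v,z=.0555):
    d_=Rm@H[:3,:3]@np.array([(u-p['cx'])/p['fx'],(v-p['cy'])/p['fy'],1]);return o+d_*(z-o[2])/d_[2]
E=[[],[],[]]
for r in range(182,255):
  c=np.where(m[r,150:390])[0]+150;E[0].append(ray(c[0]-.5,r));E[1].append(ray(c[-1]+.5,r))
for c in range(185,350,2):
  r=np.where(m[:,c])[0];E[2].append(ray(c,r[0]-.5))
for nm,e in zip('LRN',E):
    e=np.array(e)-BC;U,V=e@bx*1000,e@by*1000
    a,b=(U,V) if nm!='N' else (V,U);k=abs(b-np.median(b))<4
    for _ in range(3):
      co=np.polyfit(a[k],b[k],1);k=abs(np.polyval(co,a)-b)<.8
    print(nm,k.sum(),'range',a[k].min().round(),a[k].max().round(),'at 0: %.2f slope deg %.2f'%(co[1],np.degrees(np.arctan(co[0]))))
```

```text
18.5 [0.4626 0.0326 0.1664] [0.079 0.997 0.    0.001] [ 0.07  0.76 -0.39  2.15  0.8   0.38  0.43] [ 0.2 -0.2 -2.8] 0.675
L 73 range -65.0 2.0 at 0: -87.57 slope deg 0.01
R 71 range -65.0 2.0 at 0: 87.70 slope deg 0.05
N 83 range -76.0 76.0 at 0: -73.42 slope deg 0.11
```

{"op": "carry_out", "data": {
  "motion": [0.06,-0.32,0.7,0,0,0.004,0,0,0.5,0,0,0,0,0,0,0,0,0,0,0,0,0,0,0]
}}

```text
clock: 19.05
tool_pos: [0.4611, 0.0296, 0.1535]
eef_rot: [0.081, 0.997, -0.0, -0.0]
contact_force: [-0.0, -0.2, -3.1]
opening: 0.673
```

```bash
python3 -c "
from edge import *
lidlook('w10.png')"
```

```text
19.05 [0.4611 0.0296 0.1535] [ 0.081  0.997 -0.    -0.   ] [ 0.06  0.78 -0.35  2.16  0.83  0.34  0.41] [-0.  -0.2 -3.1] 0.673
z 0.0841
L 157 range -75.0 5.0 at 0: -93.42 slope deg 0.16
R 157 range -75.0 5.0 at 0: 93.39 slope deg 0.10
N 202 range -92.0 91.0 at 0: -79.48 slope deg -0.02
```

{"op": "carry_out", "data": {
  "motion": [-0.05,0,0.5,0,0,0,0,0,0.4,0,0,0,0,0,0.3,0,0,0,0,0,0,0,0,0]
}}

```text
clock: 19.6
tool_pos: [0.4615, 0.0294, 0.1413]
eef_rot: [0.081, 0.997, -0.0, -0.0]
contact_force: [0.2, -0.0, -3.3]
opening: 0.677
```

{"op": "carry_out", "data": {
  "motion": [0,0,0.3,0,0,0,0,0,0.3,0,0,0,0,0,0,0,0,0]
}}

```text
clock: 19.98
tool_pos: [0.4615, 0.0294, 0.1354]
eef_rot: [0.081, 0.997, -0.0, -0.0]
contact_force: [0.1, -0.5, -2.6]
opening: 0.677
```

Origin at about 47 mm with no contact force, so the skirt is over the rim. I continue.

{"op": "carry_out", "data": {
  "motion": [0,0,0.25,0,0,0,0,0,0.2,0,0,0,0,0,0,0,0,0]
}}

```text
clock: 20.35
tool_pos: [0.4615, 0.0294, 0.131]
eef_rot: [0.081, 0.997, -0.0, -0.0]
contact_force: [0.1, -0.0, -3.7]
opening: 0.678
```

{"op": "carry_out", "data": {
  "motion": [0,0,0.1,0,0,0,0,0,0,0,0,0]
}}

```text
clock: 20.6
tool_pos: [0.4616, 0.0294, 0.1302]
eef_rot: [0.081, 0.997, -0.0, 0.0]
contact_force: [-0.5, 1.0, -1.9]
opening: 0.679
```

{"op": "carry_out", "data": {
  "motion": [0,0,0.1,0,0,0,0,0,0,0,0,0]
}}

```text
clock: 20.85
tool_pos: [0.4616, 0.0294, 0.13]
eef_rot: [0.081, 0.997, -0.0, 0.001]
contact_force: [-2.1, -0.2, 8.6]
opening: 0.674
```

{"op": "carry_out", "data": {
  "motion": [0,0,0.1,0,0,0,0,0,0,0,0,0]
}}

```text
clock: 21.1
tool_pos: [0.4615, 0.0294, 0.13]
eef_rot: [0.081, 0.997, -0.0, 0.001]
contact_force: [-2.4, -1.0, 20.7]
opening: 0.68
```

{"op": "carry_out", "data": {
  "motion": [0,0,-0.15,0,0,0,0,0,0,0,0,0,0,0,0,0,0,0],
  "hand": 8.0
}}

```text
clock: 21.48
tool_pos: [0.4617, 0.0294, 0.1295]
eef_rot: [0.081, 0.997, -0.0, -0.0]
contact_force: [0.5, -0.0, 1.0]
opening: 0.904
```

{"op": "carry_out", "data": {
  "motion": [0,0,-3,0,0,0,0,0,-4,0,0,0,0,0,-5,0,0,0,0,0,-3,0,0,0,0,0,0,0,0,0,0,0,0,0,0,0]
}}

```text
clock: 22.22
tool_pos: [0.4611, 0.029, 0.2787]
eef_rot: [0.081, 0.997, -0.0, -0.001]
contact_force: [-0.8, -1.1, -0.2]
opening: 0.904
```

Run:
```python
from edge import *
p=snapshot('wrist');save(p,'w11.png');C=cloud(p,st);Z=C[...,2]
m=(p['range_z']>0)&(p['frame'].min(-1)>90)&(abs(Z-.061)<.02)&(abs((C-BC)@bx)<.076)&(abs((C-BC)@by)<.091);t=C[m];u,v=(t-BC)@bx*1000,(t-BC)@by*1000
for a in(-60,0,60):
  for b in(-80,0,80):
    k=(abs(u-a)<15)&(abs(v-b)<12);print(a,b,k.sum(),np.round(np.median(t[k,2])*1000,1) if k.sum()>5 else '')
A=np.c_[u,v,np.ones(len(u))];print(np.linalg.lstsq(A,t[:,2]*1000,rcond=None)[0].round(4))
lidlook('w11b.png')
q=snapshot('top');f=q['frame'].astype(int);C=cloud(q);r,g,b=f[...,0],f[...,1],f[...,2];X,Y,Z=C[...,0],C[...,1],C[...,2]
m=(q['range_z']>0)&(r>110)&(g<.45*r)&(b<.45*r)&(Z>.09)&(abs(Y)<.1)&(X>.4)&(X<.7);print('grip',m.sum(),np.median(C[m],0).round(4),rect(C[m]))
q=snapshot('scene');f=q['frame'].astype(int);C=cloud(q);r,g,b=f[...,0],f[...,1],f[...,2];X,Y,Z=C[...,0],C[...,1],C[...,2]
m=(q['range_z']>0)&(r>110)&(g<.45*r)&(b<.45*r)&(Z>.09)&(abs(Y)<.1)&(X>.4)&(X<.7);print('grip',m.sum(),np.median(C[m],0).round(4),rect(C[m]))
```

```text
22.23 [0.4611 0.029  0.2787] [ 0.081  0.997 -0.    -0.001] [ 0.26  0.58 -0.65  2.05  0.56  0.69  0.65] [-0.8 -1.1 -0.2] 0.904
-60 -80 818 60.5
-60 0 855 60.5
-60 80 839 60.4
0 -80 688 60.6
0 0 231 60.6
0 80 704 60.5
60 -80 490 60.6
60 0 620 60.5
60 80 472 60.4
[ 4.00000e-04 -7.00000e-04  6.05324e+01]
z 0.0608
L 133 range -73.0 59.0 at 0: -93.59 slope deg 0.04
R 134 range -72.0 60.0 at 0: 93.40 slope deg 0.09
N 100 range -92.0 91.0 at 0: -78.72 slope deg -0.24
grip 84 [0.5944 0.0084 0.1415] (array([594.6,   8.9]), array([57.9, 13.2]), 79.9)
grip 91 [0.6011 0.0073 0.1413] (array([599.6,   7.7]), array([57.4, 12.1]), 80.4)
```

The lid is home: 60.4–60.6 mm at all nine points, level, edges centred. Now the bail, whose grip centre fits the circle at u = 138 mm, z = 135 mm (φ ≈ 53°).

```bash
cat >> poses.py <<'E'
def grip(phi): return BC+(.062+.1267*np.cos(d(phi)))*bx+np.array([0,0,.034+.1267*np.sin(d(phi))])
QG=quat([0,0,-1],bx)
E
python3 - <<'E'
from st import *
g=grip(53.3);print(g)
plan([(g+[0,0,.125],QG),(g+[0,0,.056],QG)],wmax=.18)
E
```

```text
22.43 [0.4611 0.0294 0.2786] [ 0.081  0.997 -0.    -0.001] [ 0.25  0.58 -0.65  2.05  0.56  0.69  0.65] [ 0.1  0.3 -0.7] 0.909
[0.59684752 0.00788131 0.13558497]
1 -1.53, 0.01, 0.2, 0, 0, 0.174,
2 -1.5, 0.27, 0.19, -0.001, 0, 0.175,
3 -1.43, 0.53, 0.2, 0, 0, 0.174,
4 -1.32, 0.77, 0.2, 0, -0.001, 0.175,
5 -1.17, 0.99, 0.19, 0, 0, 0.174,
6 -0.98, 1.17, 0.2, -0.001, 0, 0.174,
7 -0.76, 1.32, 0.2, 0, 0, 0.175,
8 -0.51, 1.44, 0.2, 0, 0, 0.174,
9 -0.26, 1.5, 0.2, 0, 0, 0.175,
  -> [0.5968 0.0079 0.2606]
10 -0, 0, 3.45, 0, 0, 0,
11 -0, 0.01, 3.45, 0, 0, 0,
  -> [0.5969 0.0079 0.1916]
```

{"op": "carry_out", "data": {
  "motion": [-1.5,0,0.2,0,0,0.174,-1.5,0.3,0.2,0,0,0.175,-1.4,0.5,0.2,0,0,0.174,-1.3,0.8,0.2,0,0,0.175,-1.2,1,0.2,0,0,0.174,-1,1.2,0.2,0,0,0.174,-0.8,1.3,0.2,0,0,0.175,-0.5,1.4,0.2,0,0,0.174],
  "hand": 4.5
}}

```text
clock: 23.42
tool_pos: [0.582, 0.0102, 0.2626]
eef_rot: [0.704, 0.71, -0.001, -0.0]
contact_force: [-0.2, -0.1, 0.6]
opening: 0.512
```

{"op": "carry_out", "data": {
  "motion": [-0.3,1.5,0.2,0,0,0.175,0,0,0,0,0,0,0,0,0,0,0,0]
}}

```text
clock: 23.8
tool_pos: [0.596, 0.0077, 0.261]
eef_rot: [0.761, 0.649, -0.001, -0.001]
contact_force: [0.0, 0.8, 0.2]
opening: 0.512
```

Run:
```python
from st import *
p=snapshot('wrist');save(p,'w12.png');f=p['frame'].astype(int);C=cloud(p,st);r,g,b=f[...,0],f[...,1],f[...,2];X,Y,Z=C[...,0],C[...,1],C[...,2]
m=(p['range_z']>0)&(r>100)&(g<.45*r)&(b<.45*r)&(Z>.09)&(abs(Y)<.1)&(X>.4)&(X<.7)
if m.sum()>5: t=C[m];print('grip',m.sum(),rect(t),np.percentile((t-BC)@bx,[2,50,98]).round(4),np.percentile((t-BC)@by,[2,98]).round(4),np.percentile(Z[m],[50,98]).round(4))
g=grip(53.3)
plan([(g+[0,0,.056],QG)],wmax=.18)
```

```text
23.8 [0.596  0.0077 0.261 ] [ 0.761  0.649 -0.001 -0.001] [ 0.02  0.7  -0.19  1.7   0.17  0.76 -0.41] [0.  0.8 0.2] 0.512
grip 1574 (array([595.6,   8.5]), array([60.3, 13.1]), 81.5) [0.13   0.1366 0.1427] [-0.0279  0.0295] [0.1417 0.1435]
1 0.02, 0.05, 3.48, -0.001, 0, 0.001,
2 0.02, 0.04, 3.48, -0.001, 0, 0.001,
  -> [0.5969 0.0079 0.1916]
```

View pics/w12.png

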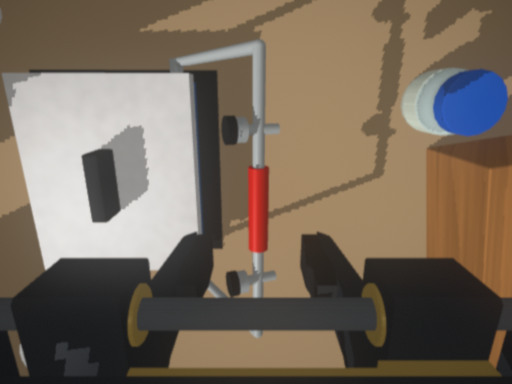

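The red roller is at (258,210), parallel to the jaw plane and between the fingers, with the feet on either side at rows 130 and 283. I descend and take hold lightly.

{"op": "carry_out", "data": {
  "motion": [0,0,3.5,0,0,0,0,0,2.5,0,0,0,0,0,1,0,0,0,0,0,0,0,0,0]
}}

```text
clock: 24.35
tool_pos: [0.5965, 0.0074, 0.1915]
eef_rot: [0.762, 0.648, -0.0, -0.0]
contact_force: [-0.4, 1.0, 0.3]
opening: 0.509
```

{"op": "carry_out", "data": {
  "motion": [0,0,0,0,0,0,0,0,0,0,0,0,0,0,0,0,0,0],
  "hand": 0,
  "grip_force": 8
}}

```text
clock: 24.72
tool_pos: [0.5972, 0.0073, 0.1922]
eef_rot: [0.762, 0.648, 0.0, 0.0]
contact_force: [-0.1, -0.4, 0.3]
opening: 0.194
```

Run:
```python
from st import *
s=np.array(st['tool_pos']);u=(s-BC)@bx;print('u',u,'v',(s-BC)@by)
ph=np.degrees(np.arccos((u-.062)/.1267));print('phi from u',ph,'offset',s[2]-grip(ph)[2])
off=s-grip(ph);Q=R.from_quat(st['eef_rot'])
plan([(grip(ph+k*(148-ph)/10)+off,Q) for k in range(1,11)])
```

```text
24.73 [0.5972 0.0073 0.1922] [0.762 0.648 0.    0.   ] [ 0.    0.8  -0.16  1.75  0.2   0.61 -0.44] [-0.1 -0.4  0.3] 0.194
u 0.1381284854067815 v -0.0005404199071566179
phi from u 53.06875415064812 offset 0.056914539522750524
1 -0, -1.77, -1.12, 0, 0, 0,
  -> [0.5797 0.0101 0.2034]
2 -0, -1.94, -0.81, 0, 0, 0,
  -> [0.5605 0.0132 0.2115]
3 -0.01, -2.04, -0.48, 0, 0, 0,
  -> [0.5404 0.0164 0.2162]
4 0, -2.09, -0.14, 0, 0, 0,
  -> [0.5197 0.0198 0.2176]
5 0, -2.09, 0.21, 0, 0, 0,
  -> [0.4991 0.0231 0.2155]
6 -0, -2.02, 0.55, 0, 0, 0,
  -> [0.4792 0.0264 0.21  ]
7 -0, -1.9, 0.88, 0, 0, 0,
  -> [0.4604 0.0294 0.2012]
8 -0, -1.74, 1.18, 0, 0, 0,
  -> [0.4433 0.0322 0.1893]
9 -0, -1.51, 1.45, 0, 0, 0,
  -> [0.4284 0.0347 0.1748]
10 -0.01, -1.26, 1.68, 0, 0, 0,
  -> [0.416  0.0366 0.158 ]
```

{"op": "carry_out", "data": {
  "motion": [0,0,0,0,0,0,0,0,0,0,0,0,0,-0.9,-0.56,0,0,0,0,-0.9,-0.56,0,0,0]
}}

```text
clock: 25.22
tool_pos: [0.5798, 0.0101, 0.2037]
eef_rot: [0.762, 0.648, 0.001, 0.001]
contact_force: [3.6, -0.4, 1.0]
opening: 0.156
```

{"op": "carry_out", "data": {
  "motion": [0,-1,-0.4,0,0,0,0,-0.95,-0.4,0,0,0,0,-1,-0.24,0,0,0,0,-1.05,-0.24,0,0,0,0,-1.05,-0.07,0,0,0,0,-1.05,-0.07,0,0,0,0,-1.05,0.1,0,0,0,0,-1.05,0.1,0,0,0]
}}

```text
clock: 26.22
tool_pos: [0.4971, 0.0237, 0.2146]
eef_rot: [0.762, 0.648, -0.001, -0.0]
contact_force: [3.6, 0.4, -3.0]
opening: 0.154
```

Run:
```python
from st import *
s=np.array(st['tool_pos']);u=(s-BC)@bx;ph=np.degrees(np.arccos((u-.062)/.1267));print('phi from u',ph,'offset',s[2]-grip(ph)[2],'v',(s-BC)@by)
off=np.array([0,0,.057]);Q=QG
ps=np.linspace(ph,148,6)[1:]
plan([(grip(k)+off,Q) for k in ps])
```

```text
26.23 [0.4971 0.0237 0.2146] [ 0.762  0.648 -0.001 -0.   ] [-0.05  0.67 -0.15  2.03  0.2   0.46 -0.51] [ 3.6  0.4 -3. ] 0.154
phi from u 101.53112670312807 offset 0.05644465436199553 v -0.00030420122607127437
1 0.03, -1.97, 0.52, -0.001, 0, 0,
  -> [0.4776 0.0272 0.2094]
2 -0, -1.85, 0.88, 0, 0, 0,
  -> [0.4594 0.0302 0.2006]
3 -0, -1.69, 1.17, 0, 0, 0,
  -> [0.4427 0.0329 0.1889]
4 -0, -1.47, 1.43, 0, 0, 0,
  -> [0.4282 0.0352 0.1746]
5 -0, -1.23, 1.65, 0, 0, 0,
  -> [0.416  0.0372 0.1581]
```

{"op": "carry_out", "data": {
  "motion": [0,-1,0.26,0,0,0,0,-1,0.26,0,0,0,0,-0.95,0.44,0,0,0,0,-0.9,0.44,0,0,0,0,-0.85,0.6,0,0,0,0,-0.85,0.6,0,0,0,0,-0.75,0.7,0,0,0,0,-0.7,0.7,0,0,0]
}}

```text
clock: 27.22
tool_pos: [0.4286, 0.0347, 0.1746]
eef_rot: [0.762, 0.648, -0.0, 0.0]
contact_force: [2.4, 0.6, 0.6]
opening: 0.157
```

Run:
```python
from st import *
s=np.array(st['tool_pos']);u=(s-BC)@bx;ph=np.degrees(np.arccos((u-.062)/.1267));print('phi from u',ph,'offset',s[2]-grip(ph)[2],'v',(s-BC)@by)
off=np.array([0,0,.057])
plan([(grip(k)+off,QG) for k in (144,148,152,156,158,160)])
print('tips z at 156',grip(156)[2]-.007)
```

```text
27.23 [0.4286 0.0347 0.1746] [ 0.762  0.648 -0.     0.   ] [-0.15  0.7  -0.07  2.25  0.23  0.19 -0.59] [2.4 0.6 0.6] 0.157
phi from u 138.3514410500014 offset 0.05636473414641603 v -0.00046819492680446505
1 0.05, -0.78, 0.91, 0, 0, -0.001,
  -> [0.421  0.0364 0.1655]
2 -0, -0.5, 0.73, 0, 0, 0,
  -> [0.416  0.0372 0.1582]
3 -0, -0.44, 0.77, 0, 0, 0,
  -> [0.4117 0.0379 0.1505]
4 -0, -0.39, 0.79, 0, 0, 0,
  -> [0.4078 0.0385 0.1426]
5 -0, -0.17, 0.41, 0, 0, 0,
  -> [0.4061 0.0388 0.1385]
6 -0, -0.16, 0.41, 0, 0, 0,
  -> [0.4046 0.039  0.1344]
tips z at 156 0.07853353267770391
```

Joint 6 is nearing its limit at this short reach, so I tilt the tool about the roller by 14° while finishing the swing.

Run:
```python
from st import *
def T(phi,t,L=.0565):
    up=np.sin(d(t))*bx+np.array([0,0,np.cos(d(t))]);return grip(phi)+L*up-.0005*by,quat(-up,bx)
plan([T(140.5,3.5),T(143,7),T(145.5,10.5),T(148,14)])
print()
plan([T(140.5,3.5),T(143,7),T(145.5,10.5),T(148,14),T(150,14),T(152,14),T(154,14),T(156,14),T(158,14),T(160,14)])
```

```text
27.23 [0.4286 0.0347 0.1746] [ 0.762  0.648 -0.     0.   ] [-0.15  0.7  -0.07  2.25  0.23  0.19 -0.59] [2.4 0.6 0.6] 0.157
1 -0, 0.04, 0.36, 0.061, 0, -0.001,
  -> [0.429  0.0346 0.171 ]
2 -0, 0.03, 0.46, 0.061, 0, 0,
  -> [0.429  0.0346 0.1664]
3 -0, 0.07, 0.5, 0.061, 0, 0,
  -> [0.4291 0.0346 0.1613]
4 -0, 0.14, 0.52, 0.061, 0, 0,
  -> [0.4295 0.0345 0.1559]

1 -0, 0.04, 0.36, 0.061, 0, -0.001,
  -> [0.429  0.0346 0.171 ]
2 -0, 0.03, 0.46, 0.061, 0, 0,
  -> [0.429  0.0346 0.1664]
3 -0, 0.07, 0.5, 0.061, 0, 0,
  -> [0.4291 0.0346 0.1613]
4 -0, 0.14, 0.52, 0.061, 0, 0,
  -> [0.4295 0.0345 0.1559]
5 -0, -0.13, 0.42, 0, 0, 0,
  -> [0.4272 0.0349 0.1522]
6 -0, -0.12, 0.43, 0, 0, 0,
  -> [0.4251 0.0352 0.1483]
7 -0, -0.1, 0.43, 0, 0, 0,
  -> [0.4231 0.0355 0.1444]
8 -0, -0.08, 0.43, 0, 0, 0,
  -> [0.4213 0.0358 0.1404]
9 -0, -0.07, 0.44, 0, 0, 0,
  -> [0.4196 0.0361 0.1363]
10 -0, -0.06, 0.44, 0, 0, 0,
  -> [0.4179 0.0364 0.1322]
```

{"op": "carry_out", "data": {
  "motion": [0,0.04,0.36,0.061,0,0,0,0.03,0.46,0.061,0,0,0,0.07,0.5,0.061,0,0,0,0.14,0.52,0.061,0,0,0,-0.13,0.42,0,0,0,0,-0.12,0.43,0,0,0,0,0,0,0,0,0]
}}

```text
clock: 28.1
tool_pos: [0.4254, 0.0352, 0.1484]
eef_rot: [0.756, 0.643, -0.079, -0.092]
contact_force: [1.7, 1.0, -3.6]
opening: 0.156
```

{"op": "carry_out", "data": {
  "motion": [0,-0.1,0.43,0,0,0,0,-0.08,0.3,0,0,0,0,0,0,0,0,0]
}}

```text
clock: 28.48
tool_pos: [0.4222, 0.0357, 0.1419]
eef_rot: [0.756, 0.643, -0.079, -0.092]
contact_force: [3.0, 1.0, -4.5]
opening: 0.152
```

Run:
```python
from st import *
up=-R.from_quat(st['eef_rot']).as_matrix()[:,2];print('up',up.round(3))
c=np.array(st['tool_pos'])-.0565*up;print('centre est u,z',(c-BC)@bx,c[2],'phi',np.degrees(np.arctan2(c[2]-.034,(c-BC)@bx-.062)),'r',np.hypot(c[2]-.034,(c-BC)@bx-.062))
```

```text
28.48 [0.4222 0.0357 0.1419] [ 0.756  0.643 -0.079 -0.092] [-0.01  0.82 -0.22  2.11  0.18  0.47 -0.51] [ 3.   1.  -4.5] 0.152
up [ 0.238 -0.038  0.97 ]
centre est u,z -0.05272286474722861 0.08704476225533195 phi 155.18545036529295 r 0.12639257295638695
```

{"op": "carry_out", "data": {
  "motion": [0,-0.04,0.2,0,0,0,0,-0.03,0.2,0,0,0,0,0,0,0,0,0]
}}

```text
clock: 28.85
tool_pos: [0.4213, 0.0359, 0.1391]
eef_rot: [0.756, 0.643, -0.078, -0.092]
contact_force: [4.6, -0.0, 7.7]
opening: 0.151
```

{"op": "carry_out", "data": {
  "motion": [0,-0.03,0.2,0,0,0,0,0,0,0,0,0]
}}

```text
clock: 29.1
tool_pos: [0.4209, 0.036, 0.1373]
eef_rot: [0.756, 0.643, -0.078, -0.092]
contact_force: [4.6, -1.1, 8.7]
opening: 0.155
```

{"op": "carry_out", "data": {
  "motion": [0,0,0,0,0,0,0,0,0,0,0,0,0,0,-2,0,0,0,0,0,-3,0,0,0,0,0,-3,0,0,0,0,0,0,0,0,0,0,0,0,0,0,0],
  "hand": 4
}}

```text
clock: 29.98
tool_pos: [0.4378, 0.0329, 0.2135]
eef_rot: [0.756, 0.643, -0.08, -0.093]
contact_force: [0.3, 0.1, -0.0]
opening: 0.456
```

```bash
cat > bl.py <<'E'
from st import *
import sys
p=snapshot('wrist');save(p,sys.argv[1]);f=p['frame'].astype(int);C=cloud(p,st);r,g,b=f[...,0],f[...,1],f[...,2];Z=C[...,2];U=(C-BC)@bx;V=(C-BC)@by;ok=p['range_z']>0
m=ok&(r>90)&(g<.45*r)&(b<.45*r)&(Z>.06)&(Z<.12)&(abs(V)<.04)&(abs(U+.055)<.04)
print('grip',m.sum(),'u',np.percentile(U[m],[2,50,98]).round(4),'ztop',np.percentile(Z[m],[50,95]).round(4),'v',np.percentile(V[m],[2,98]).round(4))
zt=np.percentile(Z[m],95)-.007;s=(zt-.034)/.1267;print('phi',180-np.degrees(np.arcsin(s)),'rad before flat',d(164.3)-np.pi+np.arcsin(s))
w=ok&(f.min(-1)>90)&(abs(Z-.061)<.008)&(abs(U)<.076)&(abs(V)<.09);print('lid z',np.percentile(Z[w],[5,50,95]).round(4))
E
python3 bl.py w13.png
```

```text
29.98 [0.4378 0.0329 0.2135] [ 0.756  0.643 -0.08  -0.093] [ 0.03  0.7  -0.27  2.02  0.14  0.68 -0.48] [ 0.3  0.1 -0. ] 0.456
grip 1249 u [-0.0597 -0.0539 -0.0488] ztop [0.09   0.0914] v [-0.0278  0.029 ]
phi 156.55008843040153 rad before flat 0.13526147362789526
lid z [0.0594 0.0605 0.0617]
```

View pics/w13.png

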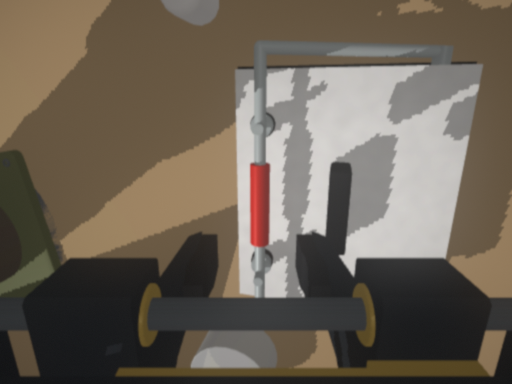

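The bail is over the lid: red grip at (260,205), both feet (261,125) and (261,261) above the plate, 0.135 rad before flat, which is within the stated contact range. Next a moderate press from above with closed fingers to seat it.

Run:
```python
from st import *
up=-R.from_quat(st['eef_rot']).as_matrix()[:,2]
c=grip(156.5)
plan([(c+.076*up,R.from_quat(st['eef_rot']))],vmax=.03)
print(c)
```

```text
30.02 [0.4376 0.0329 0.2133] [ 0.756  0.643 -0.08  -0.093] [ 0.03  0.7  -0.27  2.02  0.14  0.68 -0.48] [ 0.3 -0.8  0.2] 0.452
1 0.04, 0.08, 2.82, 0, 0, 0,
2 0.05, 0.08, 2.82, 0, 0, 0,
  -> [0.4257 0.0357 0.1582]
[0.40740559 0.0385642  0.08452151]
```

{"op": "carry_out", "data": {
  "motion": [0,0,0,0,0,0,0,0,0,0,0,0,0.04,0.08,2.8,0,0,0,0.05,0.08,2.8,0,0,0,0,0,0.2,0,0,0,0,0,0,0,0,0],
  "hand": 0
}}

```text
clock: 30.78
tool_pos: [0.427, 0.036, 0.1578]
eef_rot: [0.756, 0.643, -0.079, -0.093]
contact_force: [-0.8, -0.3, 1.3]
opening: 0.007
```

{"op": "carry_out", "data": {
  "motion": [0,0,0.2,0,0,0,0,0,0.1,0,0,0,0,0,0,0,0,0]
}}

```text
clock: 31.15
tool_pos: [0.4261, 0.036, 0.1548]
eef_rot: [0.756, 0.643, -0.079, -0.092]
contact_force: [-0.4, -0.7, 1.0]
opening: 0.005
```

{"op": "carry_out", "data": {
  "motion": [0,0,0.15,0,0,0,0,0,0.1,0,0,0,0,0,0,0,0,0]
}}

```text
clock: 31.52
tool_pos: [0.4257, 0.0361, 0.153]
eef_rot: [0.756, 0.643, -0.079, -0.092]
contact_force: [1.4, -1.3, 12.1]
opening: 0.005
```

{"op": "carry_out", "data": {
  "motion": [0,0,0.1,0,0,0,0,0,0,0,0,0]
}}

```text
clock: 31.78
tool_pos: [0.4256, 0.0362, 0.1528]
eef_rot: [0.756, 0.643, -0.079, -0.092]
contact_force: [0.6, -0.9, 21.0]
opening: 0.005
```

{"op": "carry_out", "data": {
  "motion": [0,0,-0.5,0,0,0,0,0,-2,0,0,0,0,0,-4,0,0,0,0,0,-4,0,0,0,0,0,-4,0,0,0,0,0,0,0,0,0,0,0,0,0,0,0]
}}

```text
clock: 32.65
tool_pos: [0.459, 0.0304, 0.2912]
eef_rot: [0.756, 0.643, -0.08, -0.093]
contact_force: [-0.1, 0.7, -0.1]
opening: 0.009
```

```bash
python3 bl.py w14.png
python3 - <<'E'
from h import *
a=snapshot('scene');b=snapshot('top')
save(a,'sceneF.png');save(b,'topF.png')
for t in['stain_bottle','beaker','oil_bottle','stain_jar','glasses','petri','lid']:
    r=finder.masks_of(a,t)
    if r: q=pts(a,r[0]['pixels']);print(t,np.round(np.median(q,0),3))
f=np.zeros((600,780,3),np.uint8);f[:301]=cv2.resize(a['frame'][130:300,40:480,::-1],(780,301))
t=cv2.resize(b['frame'][100:300,80:430,::-1],None,fx=1.45,fy=1.45);f[301:301+t.shape[0],:t.shape[1]]=t
cv2.imwrite('pics/bothF.png',f)
E
```

```text
32.65 [0.459  0.0304 0.2912] [ 0.756  0.643 -0.08  -0.093] [ 0.06  0.59 -0.3   1.89  0.1   0.91 -0.44] [-0.1  0.7 -0.1] 0.009
grip 659 u [-0.059  -0.0536 -0.0491] ztop [0.09   0.0915] v [-0.0276  0.0286]
phi 156.49830856043366 rad before flat 0.13616520284508926
lid z [0.0593 0.0605 0.0617]
stain_bottle [ 0.702 -0.418  0.028]
beaker [ 0.732 -0.292  0.069]
oil_bottle [0.371 0.201 0.036]
stain_jar [0.802 0.052 0.052]
glasses [ 0.703 -0.38   0.022]
petri [ 0.356 -0.162  0.042]
lid [0.483 0.034 0.061]
```

View pics/bothF.png

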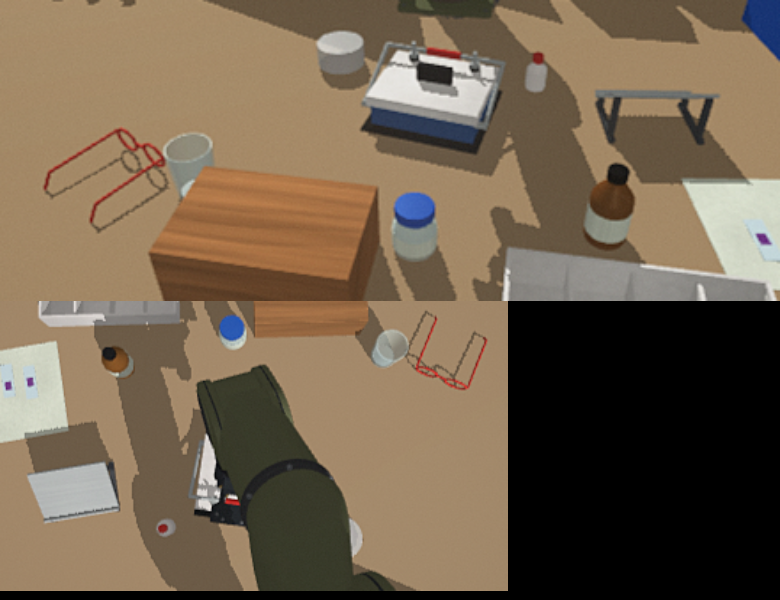

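The final view shows the lid closed on the box, the bail down over it with its feet on the lid, the rack empty and everything else where it was. The finder's "stain_bottle" hit landed on the glasses; the picture shows the bottle standing at its old place. I hand in.

```bash
python3 -c "
from plant import workorder
print(workorder.finish_job())"
```

```text
the job is handed in; nothing more can be done
None
```

The job is done and was handed in at about 33 s on the robot's clock, with the arm clear of everything. No verdict was reported.

- **Carrier:** it was lifted off the rack by its fin and laid flat in the large compartment. Its top measured 15.6 mm against 16 mm expected, with a slope under 0.001, 4–6 mm clear at its y ends.
- **Lid:** it was lowered over the rim without catching, then pressed on with about 21 N. The plate read 60.4–60.6 mm at all nine points (61 mm expected), level and centred.
- **Bail:** it was swung over by its red grip and pressed with 21 N, and it did not move further. It rests 0.136 rad before flat, close to the upper end of the stated 0.02–0.14 rad contact range.
- **Other items:** the final picture and positions show everything else where it was.

Three things did not go as planned:
- **Carrier grasp:** the first approach stopped short because joints 6 and 7 reached their limits. I took the carrier with the hand turned half a turn and tilted less.
- **Bail:** joint 6 came near its limit again, so I finished the swing with the tool tilted 14°.
- **Stain bottle:** in the last check the finder's hit landed on the glasses, so its position there comes only from the picture, which shows it in its old place.

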